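# Lay the puppet legs in the tray, all flat side down

## Task

Finish loading the tray: lay the two loose puppet legs in the two empty bays, one to a bay, just as the sample leg lies: flat on the bay's floor with the bare flat side down and the painted rounded side up, along the bay with the hip end at the tray's red edge. One of the two lies the wrong way up and has to be turned over. Set the legs down by hand, never letting one drop or topple over, and leave the sample leg, and the gouge and the puppet arm on the board, where they are.

Things in the scene. Friction and masses are not known exactly. Their poses are not given: they have to be found in the camera images.
- tray: shallow plywood tray, three bays side by side, fixed to the bench at some yaw. Origin: centre of its underside, on the bench. x runs along the bays from the plain edge to the red-painted edge (+x, the one farther from the robot); y across the bays. Outside 196 (x) by 358 (y); floor 6 above the bench; rim 8 thick, top 16 above the bench; two dividers 6 thick, top 14 above the bench
- tray_bay0 (a point): centre of the floor of the bay at the tray's +y end (tray y=116), where the sample leg already lies; 6 mm above the bench. Every bay is 180 long (tray x) by 110 wide (tray y) inside
- tray_bay1 (a point): centre of the floor of the middle bay (tray y=0), empty; 6 mm above the bench. A leg with its shaft 13 mm to the tray's -y side of the bay's middle line has 27 mm free beside the shaft on the heel side and 10 mm beyond the toe
- tray_bay2 (a point): centre of the floor of the bay at the tray's -y end (tray y=-116), empty; 6 mm above the bench; same size
- board: dark wooden work board with a cork face, fixed on the bench at some yaw, 360 (x) by 420 (y) by 12 thick; the loose legs, the gouge and the puppet arm lie on it. Origin: centre of its underside; top face 12 above the bench. Tray and board may swap sides from one start to the next
- leg_right_way: The leg lying on the board flat side down already (z axis up). Wooden puppet's left leg, one rigid L, 160 long, about 110 g. Origin: on the flat inner side, on the shaft's centre line, midway along. x: along the shaft from the shoe's sole (x=-80) to the hip end (x=80); y: the way the toe points; z: from the flat side (z=0) to the rounded outer side (z=34)
- leg_right_way_hip (a point): middle of that leg's rounded hip end (leg x=80, y=0, z=17). The shaft, x=-52 to 80, is what to grip: 30 wide (y=-15 to 15), its side walls straight and parallel from z=0 to 19, then a half-round of radius 15 up to z=34. Pale wood, bare on the flat side, the thigh painted red on the rounded side, white sock
- leg_right_way_toe (a point): tip of that leg's blue shoe (leg x=-66, y=58, z=17). The shoe fills x=-80 to -52, y=-18 (heel) to 58 (rounded toe), z=0 to 34. Its dark sole is a flat plane at x=-80, 76 by 34 mm, and the leg stands upright on it by itself on a level surface (it tips over beyond some 10 degrees)
- leg_wrong_way: The leg lying on the board wrong way up, flat side on top (z axis down, origin 46 mm above the bench). Wooden puppet's left leg, one rigid L, 160 long, about 110 g. Origin: on the flat inner side, on the shaft's centre line, midway along. x: along the shaft from the shoe's sole (x=-80) to the hip end (x=80); y: the way the toe points; z: from the flat side (z=0) to the rounded outer side (z=34)
- leg_wrong_way_hip (a point): middle of that leg's rounded hip end (leg x=80, y=0, z=17). The shaft, x=-52 to 80, is what to grip: 30 wide (y=-15 to 15), its side walls straight and parallel from z=0 to 19, then a half-round of radius 15 up to z=34. Pale wood, bare on the flat side, the thigh painted red on the rounded side, white sock
- leg_wrong_way_toe (a point): tip of that leg's blue shoe (leg x=-66, y=58, z=17). The shoe fills x=-80 to -52, y=-18 (heel) to 58 (rounded toe), z=0 to 34. Its dark sole is a flat plane at x=-80, 76 by 34 mm, and the leg stands upright on it by itself on a level surface (it tips over beyond some 10 degrees)
- leg_sample: the same kind of leg, already lying properly in bay 0 as a pattern: flat side down, hip end at the red edge of the tray (its x axis along the tray's x), toe towards the tray's +y side. Loose; leave it alone
- gouge: carving gouge lying across the far (+x) margin of the board, 199 long, handle 22 thick. Origin under the joint of handle and blade, x towards the cutting edge. Leave alone
- puppet_arm: small bare wooden puppet arm lying beside the gouge on the far (+x) margin of the board, 106 long, 24 wide, 16 thick; origin under its middle. Leave alone
Mind the look-alikes: they are no part of the job. Leave any yellow look-alike of the leg_wrong_way alone.

How it is judged (in metres and radians):
At the end, for the whole second after the job is handed in: One leg at rest in each empty bay: flat side down (z axis within 0.08 rad of straight up), on the floor (origin under 3.5 mm above it), within 30 mm of the bay's middle along the tray's x, along the bay within 0.35 rad, hip end towards the tray's red (+x) edge (((angle between each of leg_right_way, leg_wrong_way's own z axis and vertical below 0.08 rad and z of leg_right_way in the frame of tray between 0 and 0.0095 m and x of leg_right_way in the frame of tray between -0.03 and 0.03 m and y of leg_right_way in the frame of tray between -0.045 and 0.045 m and x of each of leg_right_way_hip, leg_wrong_way_hip in the frame of tray above 0.03 m and angle between the x axis of each of leg_right_way, leg_wrong_way and the x axis of tray, either way round below 0.35 rad and z of leg_wrong_way in the frame of tray between 0 and 0.0095 m and x of leg_wrong_way in the frame of tray between -0.03 and 0.03 m and y of leg_wrong_way in the frame of tray between -0.161 and -0.071 m) or (angle between each of leg_wrong_way, leg_right_way's own z axis and vertical below 0.08 rad and z of leg_wrong_way in the frame of tray between 0 and 0.0095 m and x of leg_wrong_way in the frame of tray between -0.03 and 0.03 m and y of leg_wrong_way in the frame of tray between -0.045 and 0.045 m and x of each of leg_wrong_way_hip, leg_right_way_hip in the frame of tray above 0.03 m and angle between the x axis of each of leg_wrong_way, leg_right_way and the x axis of tray, either way round below 0.35 rad and z of leg_right_way in the frame of tray between 0 and 0.0095 m and x of leg_right_way in the frame of tray between -0.03 and 0.03 m and y of leg_right_way in the frame of tray between -0.161 and -0.071 m)) and linear speed of each of leg_right_way, leg_wrong_way below 0.02 m/s and angular speed of each of leg_right_way, leg_wrong_way below 0.1 rad/s); the robot touches nothing.
It fails at once if a leg is dropped, thrown or let topple (it moves faster than 0.6 m/s while no finger touches it, as after a free fall of about 20 mm) ((contact force between leg_right_way and the fingers below 0.05 N and linear speed of leg_right_way above 0.6 m/s) or (contact force between leg_wrong_way and the fingers below 0.05 N and linear speed of leg_wrong_way above 0.6 m/s)).
It fails at once if the sample leg is moved more than 15 mm (distance of leg_sample from where it was at the start of the episode above 0.015 m).
It fails at once if the gouge or the puppet arm is moved more than 25 mm (distance of any of gouge, puppet_arm from where it was at the start of the episode above 0.025 m).
It also fails if it takes over 72 s, if anything falls off the work surface, if the arm or the gripper's body presses on something with over 40 N, if the wrist force passes 120 N, or if a joint passes its speed limit or range.

## Robot

A 7-joint arm with a two-finger parallel gripper is mounted at the origin on the work surface. World frame = base frame: x ahead of the robot, y to its left, z up, the work surface at z = 0. Lengths are in mm, angles in rad, forces in N, time in s.
With the tool pointing down it reaches from about 425 to 875 mm from the base axis. Payload 4.7 kg.
Tool frame: the origin (TCP) lies at the very end of the fingers, on their centre line; the grasp point (between the pads) lies 19 mm behind it; z points along the fingers, y is the line along which they close (so a half turn about z gives the same grasp; the last joint's range is limited). The gripper opens to 85 mm and grips with 20 to 120 N. Pads are 22 mm wide; open, the fingers measure 114 mm over their backs; the gripper's body (76 mm by 85 mm) begins 54 mm behind the grasp point. The pads swing forward as they close: fully open they stand 13 mm farther back than shut.
Start: joints at [0.014, 0.321, -0.07, 1.45, 0.023, 1.371, -0.057], TCP at [650.021, -0.026, 208.049] pointing down, gripper open.
Joint ranges: [-2.86, 2.86], [-0.3, 2.09], [-1.38, 1.24], [0.06, 2.45], [-1.56, 4.7], [0.09, 2.05], [-2.69, 2.69]. Speed limits (rad/s): [2.57, 2.57, 3.14, 3.14, 3.14, 3.14, 3.14].

## Interface

Orientations are given as a rotation vector (axis times angle).
In Python, from bench import robot gives the robot as it stands.
- The arm moves only by the tool step_arm, never from a script. Its arguments are lists of equal length, an entry for each row: "slide": the shift along the tool's x, y, z normalised to -1 to 1, where 1 is 4 cm, a list of three; "turn": the turn about the tool's z normalised to -1 to 1, where 1 is 6 degrees; "fingers": the closure, from -1 (fully open) to 1 (shut). In form: {"slide": [[tx, ty, tz], ...], "turn": [turn, ...], "fingers": [fingers, ...]}. A call has 1 to 20 rows; each row shifts and turns the commanded pose from where the row before left it, along the tool's axes as they then stand; what a row does not reach is not made up. A row lasts 1/12 s, in which the tool goes at most 41.7 mm and 7.16 degrees, less where a joint would pass 70% of its speed; a pose out of reach is approached as far as the arm can. A call with a number of a shift or a turn outside -1 to 1 is refused whole. A call with a gripper value outside its range is refused whole. The fingers move at their own pace and stop on an object; "squeeze" is the grip in N (left out, the last holds). Time passes only in rows, so rows that do not move let the fingers close. It gives the time, the measured TCP pose, the force, the opening and the grip force at its end, in the units of the state.
- robot.get_obs(): the state, without advancing time (a new reading comes with each control period).
- robot.capture(name): name is "scene" or "side" or "wrist"; returns (picture, depth): 420x560x3 uint8, red, green, blue; 420x560 float32, mm along the optical axis (not along the pixel's ray), 0 where there is no reading.
- robot.calibration(name): a dict with "mtx" (3x3 intrinsics, pixels), "rvec" (rotation vector, rad) and "tvec" (3), from world to camera coordinates, as OpenCV has them; the wrist camera has in their place "mount" (4x4, takes a point from camera to tool coordinates, whose origin is the TCP and whose axes are the flange's). Camera axes: x right, y down, z forward; pixel columns grow to the right and rows downward; lengths in mm; the calibration is good to about 2 mm. A picture is of the moment at which its call begins: read the wrist's pose just before it. calibration takes no time and is no camera call.
- robot.finish_job(): hands the job in; it is judged then, once.
Trained networks look in the newest picture that a camera, given by its name, has taken for a name from the list of things; names that differ only in an ending like _2 or _b are one class to them, and where a whole thing is asked for, a point or a joint stands for the part that bears it (a point fixed in the world has none). Each returns a list of dicts, best first, with "p" (0 to 1); they miss things now and then, are a little off and sometimes report something else, mostly with a low value. They report only what shows in the picture. A call takes as long as a camera call. They do not tell look-alikes from the thing itself.
- robot.look_for(thing, camera): "at" ([column, row] in pixels, amid what is visible of it).
- robot.silhouettes(thing, camera): "region" (420x560 bool, what is visible of it) and "at" ([column, row] in pixels, amid what is visible of it).
The state is a dict: "time": time; "joint_positions": joint angles; "qd": joint speeds; "joint_torque": joint torques, N m; "tcp_pos": TCP position; "tcp_rot": TCP orientation; "contact_force": force on the tool from outside, world axes, zero at the start; "torque": the same for the moment, N m; "finger_gap": finger opening in mm; "finger_force": force on a finger pad.
Only numpy, scipy, OpenCV 4.12 (cv2) and the standard library are available. Lean on these libraries where they do the work, as an engineer would, in place of code of your own. Each camera call takes 0.05 s, during which the arm holds its last target. There are 200 camera calls.

## Working session

There is one attempt and no reset: what is moved stays moved. The work goes in short steps, Python scripts to look and compute and a tool call to move; the robot and the scene stay as the last step left them, time stands still between calls to the robot, and variables do not carry over. Pictures are saved under pics/ and viewed, at most 10 in all, crops included, and the job is handed in when it is done.

Besides the shell and the picture viewer there is one more tool, called after "Request:" as name(argument=value, ...) on one line, values as JSON. step_arm: Moves the arm, as the interface text tells. Its arguments: {"type":"object","properties":{"slide":{"type":"array"},"turn":{"type":"array"},"fingers":{"type":"array"},"squeeze":{"type":"number"}},"required":["slide","turn","fingers"]}

```bash
mkdir -p pics; cat > h.py <<'E'
import numpy as np, cv2
from scipy.spatial.transform import Rotation as R
from bench import robot
def cam(name,obs=None):
    c=robot.calibration(name)
    if name!='wrist':
        Rm=cv2.Rodrigues(np.array(c['rvec'],float))[0]; t=np.array(c['tvec'],float).ravel()
        return np.array(c['mtx']),Rm.T,-Rm.T@t   # cam->world
    M=np.array(c['mount']); Rt=R.from_rotvec(obs['tcp_rot']).as_matrix()
    return np.array(c['mtx']),Rt@M[:3,:3],Rt@M[:3,3]+obs['tcp_pos']
def cloud(name,depth,obs=None):
    K,Rw,o=cam(name,obs); v,u=np.mgrid[:420,:560]
    p=np.stack([(u-K[0,2])/K[0,0]*depth,(v-K[1,2])/K[1,1]*depth,depth],-1)
    P=p@Rw.T+o; P[depth<=0]=np.nan; return P
def proj(name,P,obs=None):
    K,Rw,o=cam(name,obs); q=(np.atleast_2d(P)-o)@Rw@K.T; return q[:,:2]/q[:,2:]
def shot(name,fn=None):
    o=robot.get_obs(); im,d=robot.capture(name)
    if fn: cv2.imwrite('pics/'+fn,im[:,:,::-1])
    return im,d,o
E
python3 - <<'E'
from h import *
for n in ['scene','side','wrist']:
    im,d,o=shot(n,n+'0.png'); P=cloud(n,d,o)
    np.savez('/tmp/%s.npz'%n,im=im,P=P)
    for t in ['leg_right_way','leg_wrong_way','leg_sample','gouge','puppet_arm','tray','board']:
        for r in robot.silhouettes(t,n)[:5]:
            q=P[r['region']]; q=q[~np.isnan(q[:,0])]
            print(n,t,round(r['p'],2),np.round(r['at']),r['region'].sum(),np.round(np.median(q,0)) if len(q) else None)
print(robot.get_obs()['tcp_rot'])
a=[cv2.imread('pics/%s0.png'%n) for n in ['scene','side']]
E
```

```text
scene leg_right_way 0.58 [205. 240.] 802 [ 575. -155.   41.]
scene leg_right_way 0.34 [152. 204.] 1030 [ 516. -345.   43.]
scene leg_wrong_way 0.78 [198. 155.] 243 [ 229. -363.   27.]
scene leg_wrong_way 0.65 [151. 206.] 1040 [ 516. -344.   43.]
scene leg_sample 0.68 [428. 252.] 1251 [434. 358.  36.]
scene gouge 0.68 [156. 209.] 1053 [ 514. -343.   43.]
scene gouge 0.67 [176. 260.] 467 [ 656. -187.   28.]
scene puppet_arm 0.68 [105. 246.] 296 [ 664. -371.   24.]
scene puppet_arm 0.58 [206. 234.] 852 [ 575. -156.   42.]
scene tray 0.97 [375. 265.] 9482 [484. 243.   6.]
scene board 0.88 [187. 229.] 11370 [ 550. -239.   11.]
side leg_right_way 0.56 [282. 194.] 955 [ 524. -152.   37.]
side leg_wrong_way 0.93 [418. 202.] 372 [ 194. -328.   35.]
side leg_wrong_way 0.63 [326. 168.] 745 [ 479. -338.   43.]
side leg_sample 0.93 [181. 326.] 1531 [415. 366.  38.]
side gouge 0.65 [254. 173.] 260 [ 647. -181.   28.]
side puppet_arm 0.42 [289. 149.] 153 [ 654. -373.   25.]
side tray 0.98 [204. 294.] 8825 [466. 250.   8.]
side board 0.68 [291. 148.] 159 [ 654. -379.   25.]
side board 0.59 [314. 197.] 8065 [ 450. -215.   14.]
wrist leg_right_way 0.89 [215. 312.] 2919 [ 572. -155.   44.]
wrist leg_right_way 0.32 [163. 263.] 32243 [ 512. -109.   12.]
wrist gouge 0.7 [286. 318.] 1780 [ 653. -167.   26.]
wrist tray 0.83 [109.  50.] 21480 [475. 126.   6.]
wrist board 0.68 [164. 262.] 32566 [ 514. -109.   12.]
[2.22139374e+00 2.22141754e+00 1.18179332e-05]
```

View pics/scene0.png

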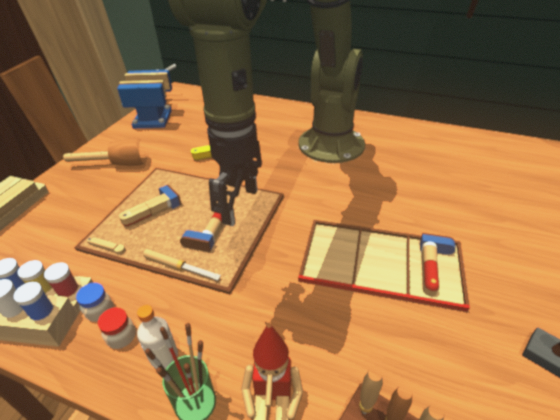

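View pics/side0.png

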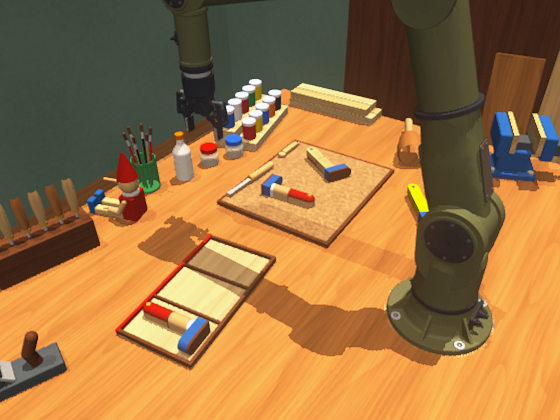

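```bash
cat > fit.py <<'E'
from h import *
from scipy.optimize import minimize
from scipy.spatial import cKDTree
def sdf(p):
    def box(p,x0,x1,y0,y1):
        d=np.abs(p-[(x0+x1)/2,(y0+y1)/2])-[(x1-x0)/2,(y1-y0)/2]
        return np.linalg.norm(np.maximum(d,0),axis=1)+np.minimum(d.max(1),0)
    return np.minimum(box(p,-80,80,-15,15),box(p,-80,-52,-18,58))
g=np.array([(x,y) for x in range(-78,80,4) for y in range(-16,58,4)],float); T=g[sdf(g)<-1]
def fit(pts,mir,yaws=np.arange(-3,3.2,.4)):
    p=pts[:,:2]; c=np.median(p,0); s=-1 if mir else 1; tree=cKDTree(p)
    def cost(v):
        ca,sa=np.cos(v[2]),np.sin(v[2]); q=p-v[:2]
        l=np.stack([q@[ca,sa],s*(q@[-sa,ca])],1)
        w=v[:2]+np.outer(T[:,0],[ca,sa])+np.outer(s*T[:,1],[-sa,ca])
        return np.mean(np.minimum(np.maximum(sdf(l),0),20)**2)+np.mean(np.minimum(tree.query(w)[0],20)**2)
    best=min((minimize(cost,[*c,y],method='Nelder-Mead',options=dict(initial_simplex=np.array([[*c,y],[c[0]+20,c[1],y],[c[0],c[1]+20,y],[*c,y+.3]]))) for y in yaws),key=lambda r:r.fun)
    return best.x,best.fun
E
python3 - <<'E'
from fit import *
D={n:np.load('/tmp/%s.npz'%n)for n in ['scene','side','wrist']}
def pts(c,r,zl,zh,ns):
    o=[]
    for n in ns:
        P=D[n]['P'].reshape(-1,3); m=(np.linalg.norm(P[:,:2]-c,axis=1)<r)&(P[:,2]>zl)&(P[:,2]<zh); o.append(P[m]); print(n,m.sum(),np.round(P[m].mean(0),1))
    return np.vstack(o)
for nm,c,mir,zl in [('wrong',(510,-344),1,24),('right',(560,-153),0,24),('sample',(430,358),0,19)]:
    for ns in (['scene'],['side'],['scene','side']):
        q=pts(c,115,zl,52,ns); print(nm,ns,fit(q,mir),np.round(np.percentile(q[:,2],[50,95]),1))
for nm,c,zl,zh in [('tray',(480,245),11.5,19)]:
  for n in ['scene','side']:
    P=D[n]['P'].reshape(-1,3); m=(np.linalg.norm(P[:,:2]-c,axis=1)<230)&(P[:,2]>zl)&(P[:,2]<zh)
    print(nm,n,m.sum(),cv2.minAreaRect(P[m][:,:2].astype(np.float32)))
for n,c in [('scene',(550,-239)),('side',(500,-225))]:
    P=D[n]['P'].reshape(-1,3); m=(np.linalg.norm(P[:,:2]-c,axis=1)<300)&(P[:,2]>8)&(P[:,2]<16)
    print('board',n,m.sum(),cv2.minAreaRect(P[m][:,:2].astype(np.float32)))
E
```

```text
scene 940 [ 516.  -343.8   40.4]
wrong ['scene'] (array([ 520.42675835, -347.07602909,   -0.54488627]), np.float64(2.638603694486048)) [43.7 46.5]
side 617 [ 492.3 -338.5   42. ]
wrong ['side'] (array([ 517.29689968, -345.88379148,   -0.52833781]), np.float64(4.184090829932923)) [45.4 50. ]
scene 940 [ 516.  -343.8   40.4]
side 617 [ 492.3 -338.5   42. ]
wrong ['scene', 'side'] (array([ 517.08811923, -346.30364105,   -0.52445195]), np.float64(1.9413014436660496)) [44.1 48.9]
scene 961 [ 585.6 -164.3   37.3]
right ['scene'] (array([ 582.96276834, -162.81290986,    3.08448007]), np.float64(121.94177213446325)) [39.3 46.3]
side 824 [ 553.6 -159.4   38. ]
right ['side'] (array([ 514.00095881, -154.46080133,    3.21490425]), np.float64(95.74075801854093)) [38.8 48.7]
scene 961 [ 585.6 -164.3   37.3]
side 824 [ 553.6 -159.4   38. ]
right ['scene', 'side'] (array([ 516.45885157, -155.68111282,    3.19489147]), np.float64(102.60506371854879)) [39.  47.8]
scene 1130 [442.6 359.3  34.8]
sample ['scene'] (array([4.52260957e+02, 3.52574325e+02, 1.29335018e-01]), np.float64(1.4179569584351517)) [36.9 40.5]
side 1440 [422.  366.1  35.5]
sample ['side'] (array([4.46052246e+02, 3.56875793e+02, 1.22822487e-01]), np.float64(12.020982045781114)) [38.3 42.8]
scene 1130 [442.6 359.3  34.8]
side 1440 [422.  366.1  35.5]
sample ['scene', 'side'] (array([4.48978026e+02, 3.55192571e+02, 1.06083707e-01]), np.float64(7.364169108150829)) [37.4 42.3]
tray scene 1876 ((467.80401611328125, 252.84750366210938), (199.67324829101562, 358.1346130371094), 7.502344608306885)
tray side 2173 ((467.15887451171875, 251.2081298828125), (200.43740844726562, 364.1329345703125), 7.439977645874023)
board scene 11340 ((582.1015014648438, -250.6414794921875), (523.2742309570312, 421.95184326171875), 1.9280133247375488)
board side 7360 ((536.8472290039062, -227.00323486328125), (565.71533203125, 521.6610717773438), 75.7032241821289)
```

```bash
cat > plan.py <<'E'
from h import *
import json,sys
def cur():
    o=robot.get_obs(); Rm=R.from_rotvec(o['tcp_rot']).as_matrix(); return np.array([*o['tcp_pos'],np.degrees(np.arctan2(Rm[1,1],Rm[0,1]))])
def plan(wps,start=None):
    """wps: (x,y,z,phi_deg,fingers,nrows); phi = world angle of tool y"""
    p=cur() if start is None else np.array(start,float); S,T,F=[],[],[]
    for *w,f,n in wps:
        w=np.array(w,float); p0=p.copy()
        for i in range(n):
            g=p0+(w-p0)*(i+1)/n; a=np.radians(p[3]); d=g-p
            ty=np.array([np.cos(a),np.sin(a)]); tx=np.array([-np.sin(a),np.cos(a)])
            s=np.round(np.array([d[:2]@tx,d[:2]@ty,-d[2]])/40,2); t=round(-d[3]/6,2)
            S.append([float(v) for v in s]);T.append(float(t));F.append(f)
            p=p+[*((tx*s[0]+ty*s[1])*40),-40*s[2],-6*t]
    if max(np.abs(S).max(),np.abs(T).max())>1: print('TOO FAST')
    print(json.dumps(dict(slide=S,turn=T,fingers=F)).replace(' ','').replace('.0,',',').replace('.0]',']'),len(S)); print('end',p.round(1))
E
python3 - <<'E'
from fit import *; from plan import plan,cur
D={n:np.load('/tmp/%s.npz'%n)for n in ['scene','side','wrist']}
for ns in (['scene'],['side'],['wrist'],['scene','side']):
    P=np.vstack([D[n]['P'].reshape(-1,3) for n in ns]); m=(P[:,0]>420)&(P[:,0]<628)&(abs(P[:,1]+155)<75)&(P[:,2]>24)&(P[:,2]<52)
    print(ns,m.sum(),fit(P[m],0))
im=D['side']['im'][130:250,215:440]; cv2.imwrite('pics/crop1.png',cv2.resize(im[:,:,::-1],None,fx=3,fy=3,interpolation=3))
print(cur()); plan([(545,-155,208,90,-1,15)])
E
```

```text
['scene'] 705 (array([ 521.92250447, -158.7981838 ,   -3.06590643]), np.float64(68.89669761705314))
['side'] 716 (array([ 508.34571652, -155.34051514,    3.25160058]), np.float64(3.417592230171279))
['wrist'] 2373 (array([ 515.49953377, -154.51480729,    3.13598437]), np.float64(108.97801908969595))
['scene', 'side'] 1421 (array([ 511.69800278, -156.47162448,   -3.05602067]), np.float64(1.8558896398802605))
[ 6.50013810e+02 -1.04017571e-02  2.08023401e+02  6.13794910e-04]
{"slide":[[-0.26,-0.18,0],[-0.24,-0.2,0],[-0.21,-0.22,0],[-0.2,-0.25,0],[-0.16,-0.26,0],[-0.14,-0.28,0],[-0.1,-0.3,0],[-0.08,-0.3,0],[-0.04,-0.31,0],[-0.01,-0.31,0],[0.02,-0.31,0],[0.06,-0.31,0],[0.08,-0.3,0],[0.12,-0.29,0],[0.15,-0.27,0]],"turn":[-1,-1,-1,-1,-1,-1,-1,-1,-1,-1,-1,-1,-1,-1,-1],"fingers":[-1,-1,-1,-1,-1,-1,-1,-1,-1,-1,-1,-1,-1,-1,-1]} 15
end [ 544.9 -154.9  208.    90. ]
```

View pics/crop1.png

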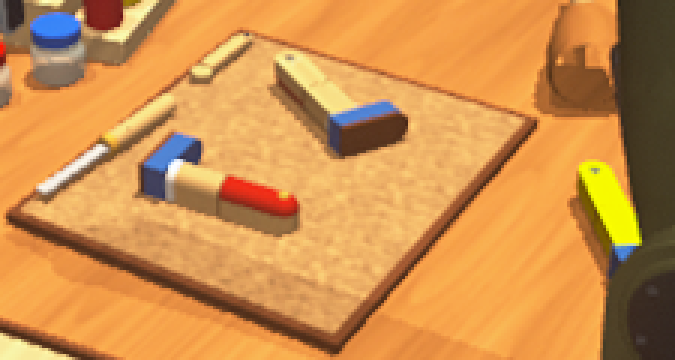

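Could be mistaken for a leg (scene-camera pixels): the yellow look-alike at (203,152), off the board; the puppet arm at (105,246); the gouge at (176,260); and the sample leg at (428,252).
The crop shows the pale leg with a blue shoe and flat side up at (150,205), which is leg_wrong_way. The leg with the red thigh at (205,238) is leg_right_way.

Request:
step_arm(slide=[[-0.26, -0.18, 0], [-0.24, -0.2, 0], [-0.21, -0.22, 0], [-0.2, -0.25, 0], [-0.16, -0.26, 0], [-0.14, -0.28, 0], [-0.1, -0.3, 0], [-0.08, -0.3, 0], [-0.04, -0.31, 0], [-0.01, -0.31, 0], [0.02, -0.31, 0], [0.06, -0.31, 0], [0.08, -0.3, 0], [0.12, -0.29, 0], [0.15, -0.27, 0], [0, 0, 0]], turn=[-1, -1, -1, -1, -1, -1, -1, -1, -1, -1, -1, -1, -1, -1, -1, 0], fingers=[-1, -1, -1, -1, -1, -1, -1, -1, -1, -1, -1, -1, -1, -1, -1, -1])

```text
time: 2.53
tcp_pos: [543.5, -157.9, 208.2]
tcp_rot: [-0.002, -3.141, 0.003]
contact_force: [0.3, -1.4, 0.4]
finger_gap: 85.7
finger_force: 0.0
```

```bash
python3 - <<'E'
from fit import *; from plan import *
print(cur())
im,d,o=shot('wrist','w1.png'); W=cloud('wrist',d,o); im2,d2,o=shot('scene','s1.png'); S=cloud('scene',d2,o)
for nm,A in [('w',[W]),('s',[S]),('both',[W,S])]:
    P=np.vstack([a.reshape(-1,3) for a in A]); m=(P[:,0]>410)&(P[:,0]<628)&(abs(P[:,1]+155)<75)&(P[:,2]>24)&(P[:,2]<52)
    print(nm,m.sum(),fit(P[m],0) if m.sum()>100 else '',np.percentile(P[m][:,2],[50,95]))
P=W.reshape(-1,3);m=(np.linalg.norm(P[:,:2]-[517,-346],axis=1)<120)&(P[:,2]>24)&(P[:,2]<55)
print(m.sum()); 
if m.sum()>300: print(fit(P[m],1))
E
```

```text
[ 543.49241063 -157.93516766  208.2161925    89.91518839]
w 6012 (array([ 509.65353746, -161.57592819,   -3.03516373]), np.float64(0.2444850797199246)) [44.51225072 46.60493453]
s 879 (array([ 512.56913618, -156.1399421 ,    3.2347885 ]), np.float64(2.3331991341695795)) [42.75570327 46.29789949]
both 6891 (array([ 509.78907229, -160.63256664,    3.24730013]), np.float64(0.24237902895919886)) [44.32251414 46.57556969]
7679
(array([ 516.86695821, -349.03073604,   -0.52529976]), np.float64(0.23715869852293794))
```

View pics/w1.png

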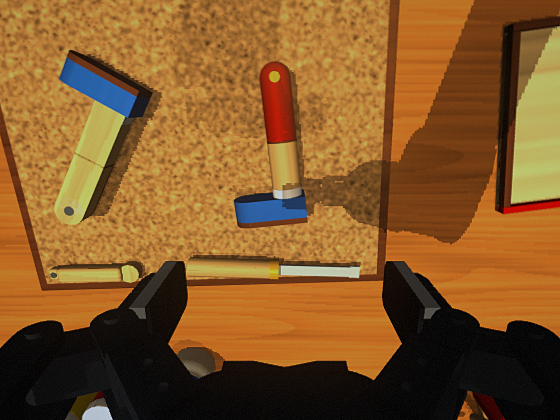

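```bash
python3 - <<'E'
from plan import *
plan([(519.6,-160.5,70,96.1,-1,5),(519.6,-160.5,17,96.1,-1,3)])
E
```

```text
{"slide":[[0.13,-0.03,0.69],[0.12,-0.02,0.69],[0.13,-0.03,0.69],[0.13,-0.02,0.69],[0.13,-0.01,0.7],[-0,-0,0.44],[-0,-0,0.44],[-0,-0,0.44]],"turn":[-0.21,-0.21,-0.21,-0.21,-0.21,-0,-0,-0],"fingers":[-1,-1,-1,-1,-1,-1,-1,-1]} 8
end [ 519.6 -160.4   17.    96.1]
```

Request:
step_arm(slide=[[0.13, -0.03, 0.69], [0.12, -0.02, 0.69], [0.13, -0.03, 0.69], [0.13, -0.02, 0.69], [0.13, -0.01, 0.7], [0, 0, 0.44], [0, 0, 0.44], [0, 0, 0.44], [0, 0, 0], [0, 0, 0]], turn=[-0.21, -0.21, -0.21, -0.21, -0.21, 0, 0, 0, 0, 0], fingers=[-1, -1, -1, -1, -1, -1, -1, -1, -1, -1])

```text
time: 3.47
tcp_pos: [519.3, -159.1, 16.2]
tcp_rot: [0.172, -3.135, -0.002]
contact_force: [0.1, -0.2, 0.0]
finger_gap: 85.4
finger_force: 0.0
```

Request:
step_arm(slide=[[0, 0, 0], [0, 0, 0], [0, 0, 0], [0, 0, 0], [0, 0, 0], [0, 0, 0], [0, 0, 0], [0, 0, 0], [0, 0, -0.2], [0, 0, -0.5], [0, 0, -0.8], [0, 0, -0.8], [0, 0, -0.7], [0, 0, 0]], turn=[0, 0, 0, 0, 0, 0, 0, 0, 0, 0, 0, 0, 0, 0], fingers=[1, 1, 1, 1, 1, 1, 1, 1, 1, 1, 1, 1, 1, 1], squeeze=40)

```text
time: 4.63
tcp_pos: [523.4, -161.6, 143.5]
tcp_rot: [-0.172, 3.126, -0.006]
contact_force: [1.3, -0.5, 0.1]
finger_gap: -0.2
finger_force: 0.0
```

```bash
python3 - <<'E'
from plan import *
# target near bay 2
c=cur(); print(c); a=np.radians(7.5); Rt=np.array([[np.cos(a),-np.sin(a)],[np.sin(a),np.cos(a)]])
L=np.array([467.5,252])+Rt@[ -10,-131]  # grip at leg x=-10
print(L)
plan([(480,-60,150,20,1,13),(L[0],L[1],150,-82.5,1,17)])
E
```

```text
[ 523.40667871 -161.55986696  143.52277074   96.28004915]
[474.68448257 120.81546124]
TOO FAST
{"slide":[[0.06,0.2,-0.01],[0.08,0.2,-0.01],[0.11,0.19,-0.02],[0.12,0.17,-0.01],[0.13,0.16,-0.01],[0.16,0.15,-0.01],[0.16,0.13,-0.02],[0.18,0.11,-0.01],[0.19,0.1,-0.01],[0.2,0.07,-0.01],[0.21,0.05,-0.02],[0.21,0.03,-0.01],[0.21,0.01,-0.01],[0.25,0.08,-0],[0.26,0.06,-0],[0.27,0.03,-0],[0.26,0,-0],[0.27,-0.03,-0],[0.26,-0.05,-0],[0.25,-0.08,-0],[0.25,-0.11,-0],[0.23,-0.13,-0],[0.21,-0.16,-0],[0.2,-0.18,-0],[0.18,-0.19,-0],[0.16,-0.22,-0],[0.13,-0.23,-0],[0.11,-0.24,-0],[0.08,-0.26,-0],[0.05,-0.26,-0]],"turn":[0.98,0.98,0.97,0.98,0.98,0.98,0.98,0.97,0.98,0.98,0.98,0.98,0.97,1.01,1,1.01,1,1.01,1,1.01,1,1.01,1,1.01,1,1.01,1,1.01,1,1.01],"fingers":[1,1,1,1,1,1,1,1,1,1,1,1,1,1,1,1,1,1,1,1,1,1,1,1,1,1,1,1,1,1]} 30
end [474.5 120.9 149.9 -82.5]
```

```bash
python3 - <<'E'
from fit import *; from plan import *
im,d,o=shot('wrist','w2.png'); W=cloud('wrist',d,o); im2,d2,o2=shot('scene','s2.png'); S=cloud('scene',d2,o2)
for nm,A in [('w',[W]),('s',[S])]:
    P=np.vstack([a.reshape(-1,3) for a in A]); m=(P[:,0]>410)&(P[:,0]<628)&(abs(P[:,1]+155)<75)&(P[:,2]>24)&(P[:,2]<52)
    print(nm,m.sum(),fit(P[m],0) if m.sum()>100 else '',np.percentile(P[m][:,2],[50,95]))
cv2.imwrite('pics/c2.png',np.vstack([im,im2])[::1,:,::-1][:, :]); cv2.imwrite('pics/c2.png',np.hstack([cv2.resize(im,(400,300)),cv2.resize(im2[130:340,60:340],(400,300))])[:,:,::-1])
E
```

```text
w 7761 (array([ 502.76800827, -162.65973977,   -3.00706335]), np.float64(4.13972148651265)) [44.14238088 46.49352712]
s 870 (array([ 514.03322127, -157.63872889,    3.22573333]), np.float64(2.39517721228617)) [42.61947223 46.4793121 ]
```

View pics/c2.png

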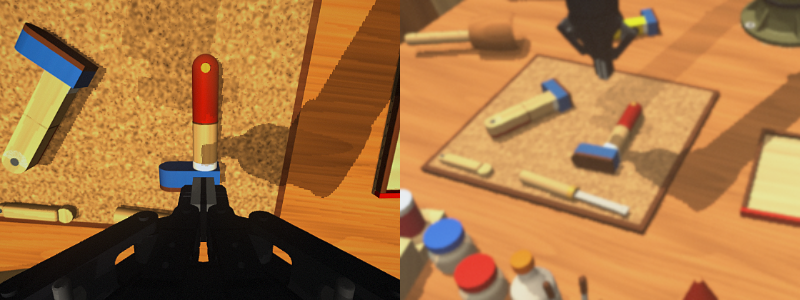

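The leg is unmoved. The fingers are slow, so the lift began before they had closed. I'll try again and give them more time.

```bash
python3 - <<'E'
from plan import *
print(cur())
plan([(519.6,-160.5,75,96.1,-.4,4),(519.6,-160.5,17,96.1,-.4,4)])
E
```

```text
[ 520.28921453 -160.75385727  138.23603381   96.28639701]
{"slide":[[0,0,0.4],[0.01,0,0.39],[0,0.01,0.4],[0.01,-0,0.39],[-0,-0,0.36],[-0,-0,0.37],[-0,-0,0.36],[-0,-0,0.36]],"turn":[0.01,0.01,0,0.01,0,0,0,0],"fingers":[-0.4,-0.4,-0.4,-0.4,-0.4,-0.4,-0.4,-0.4]} 8
end [ 519.5 -160.4   17.    96.1]
```

Request:
step_arm(slide=[[0, 0, 0], [0, 0, 0], [0, 0, 0], [0, 0, 0], [0, 0, 0.4], [0, 0, 0.4], [0, 0, 0.4], [0, 0, 0.4], [0, 0, 0.36], [0, 0, 0.36], [0, 0, 0.36], [0, 0, 0.35], [0, 0, 0], [0, 0, 0], [0, 0, 0], [0, 0, 0], [0, 0, 0], [0, 0, 0], [0, 0, 0], [0, 0, 0]], turn=[0, 0, 0, 0, 0, 0, 0, 0, 0, 0, 0, 0, 0, 0, 0, 0, 0, 0, 0, 0], fingers=[-0.4, -0.4, -0.4, -0.4, -0.4, -0.4, -0.4, -0.4, -0.4, -0.4, -0.4, -0.4, -0.4, 1, 1, 1, 1, 1, 1, 1], squeeze=40)

```text
time: 6.4
tcp_pos: [524.8, -160.4, 22.5]
tcp_rot: [-0.173, 3.127, -0.003]
contact_force: [-4.5, 3.7, 26.5]
finger_gap: -0.1
finger_force: 13.7
```

```bash
python3 - <<'E'
from fit import *; from plan import *
print(robot.get_obs())
im,d,o=shot('wrist','w3.png');  im2,d2,o2=shot('scene','s3.png'); im3,d3,o3=shot('side')
c=proj('side',[[520,-160,40]])[0].astype(int); a=im3[c[1]-60:c[1]+60,c[0]-80:c[0]+80]
cv2.imwrite('pics/c3.png',np.hstack([cv2.resize(im,(400,300)),cv2.resize(a,(400,300))])[:,:,::-1])
E
```

```text
{'time': 6.4, 'joint_positions': array([ 0.36900666,  0.27382868, -0.13541549,  1.90946956,  0.04381966,
        0.95080072,  1.89490835]), 'qd': array([-1.15751105e-03, -1.54054305e-03, -8.73787731e-04,  1.76938766e-03,
        7.93122215e-05, -6.12477121e-04, -9.55725547e-04]), 'joint_torque': array([ 1.31064713e+00, -2.76695913e+01,  1.02082774e+00, -1.81766117e+01,
        8.25227704e-01, -1.77307449e+00,  1.12713406e-03]), 'tcp_pos': array([ 524.84446628, -160.37698259,   22.48767079]), 'tcp_rot': array([-0.17313203,  3.12667037, -0.00340505]), 'contact_force': array([-4.51732701,  3.7231622 , 26.45167182]), 'torque': array([0.833645  , 0.97011254, 0.02123662]), 'finger_force': 13.732932955026627, 'finger_gap': -0.11295697502775753}
```

View pics/c3.png

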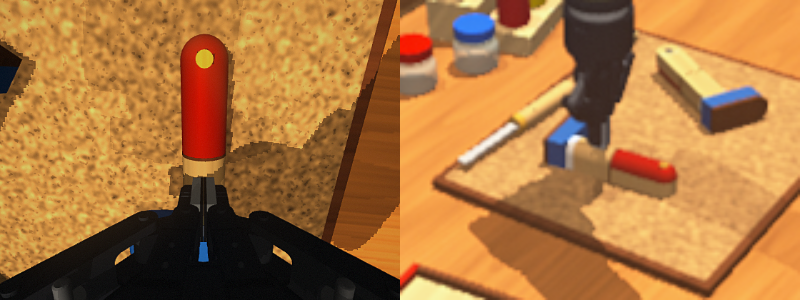

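```bash
python3 - <<'E'
from h import *
im,d,o=shot('wrist'); P=cloud('wrist',d,o); Rt=R.from_rotvec(o['tcp_rot']).as_matrix()
T=(P-o['tcp_pos'])@Rt
m=(abs(T[...,1])<60)&(abs(T[...,0])<40)&(T[...,2]<15)&(T[...,2]>-80)
for v in range(230,420,10):
    r=[tuple(np.round(T[v,u]).astype(int)) for u in (270,278,286,294)]; print(v,r)
im3,d3,_=shot('side'); Q=cloud('side',d3)
print('proj tcp side',proj('side',[o['tcp_pos'],o['tcp_pos']+[0,0,24]]))
q=Q.reshape(-1,3); c=im3.reshape(-1,3); m=(np.linalg.norm(q[:,:2]-o['tcp_pos'][:2],axis=1)<22)&(q[:,2]<120)&(c.sum(1)<150)
print(m.sum(),np.round(np.percentile(q[m][:,2],[0,2,10,50]),1), np.round(np.median(q[m][:,:2],0)))
c0=proj('side',[o['tcp_pos']])[0].astype(int); a=im3[c0[1]-60:c0[1]+40,c0[0]-60:c0[0]+60].copy()
cv2.imwrite('pics/c4.png',cv2.resize(a,(720,600),interpolation=0)[:,:,::-1])
E
```

```text
230 [(np.int64(17), np.int64(-7), np.int64(-22)), (np.int64(18), np.int64(-4), np.int64(-23)), (np.int64(17), np.int64(0), np.int64(-22)), (np.int64(18), np.int64(4), np.int64(-24))]
240 [(np.int64(13), np.int64(-7), np.int64(-23)), (np.int64(13), np.int64(-4), np.int64(-24)), (np.int64(13), np.int64(0), np.int64(-24)), (np.int64(12), np.int64(4), np.int64(-22))]
250 [(np.int64(11), np.int64(-7), np.int64(-30)), (np.int64(10), np.int64(-4), np.int64(-29)), (np.int64(10), np.int64(0), np.int64(-30)), (np.int64(10), np.int64(3), np.int64(-29))]
260 [(np.int64(11), np.int64(-7), np.int64(-40)), (np.int64(11), np.int64(-3), np.int64(-40)), (np.int64(10), np.int64(0), np.int64(-39)), (np.int64(10), np.int64(3), np.int64(-39))]
270 [(np.int64(10), np.int64(-6), np.int64(-48)), (np.int64(10), np.int64(-3), np.int64(-49)), (np.int64(11), np.int64(0), np.int64(-49)), (np.int64(10), np.int64(3), np.int64(-48))]
280 [(np.int64(11), np.int64(-6), np.int64(-57)), (np.int64(10), np.int64(-3), np.int64(-56)), (np.int64(10), np.int64(0), np.int64(-56)), (np.int64(11), np.int64(3), np.int64(-57))]
29
[... 1804 characters left out ...]
64(1), np.int64(-102))]
390 [(np.int64(10), np.int64(-4), np.int64(-106)), (np.int64(10), np.int64(-2), np.int64(-105)), (np.int64(11), np.int64(-1), np.int64(-107)), (np.int64(11), np.int64(1), np.int64(-106))]
400 [(np.int64(11), np.int64(-4), np.int64(-109)), (np.int64(11), np.int64(-2), np.int64(-109)), (np.int64(11), np.int64(-1), np.int64(-109)), (np.int64(10), np.int64(1), np.int64(-108))]
410 [(np.int64(11), np.int64(-4), np.int64(-111)), (np.int64(10), np.int64(-2), np.int64(-111)), (np.int64(11), np.int64(-1), np.int64(-112)), (np.int64(10), np.int64(1), np.int64(-111))]
proj tcp side [[283.41298852 193.67043321]
 [283.31774005 186.66575576]]
106 [55.4 59.  64.6 97.5] [ 516. -149.]
```

View pics/c4.png

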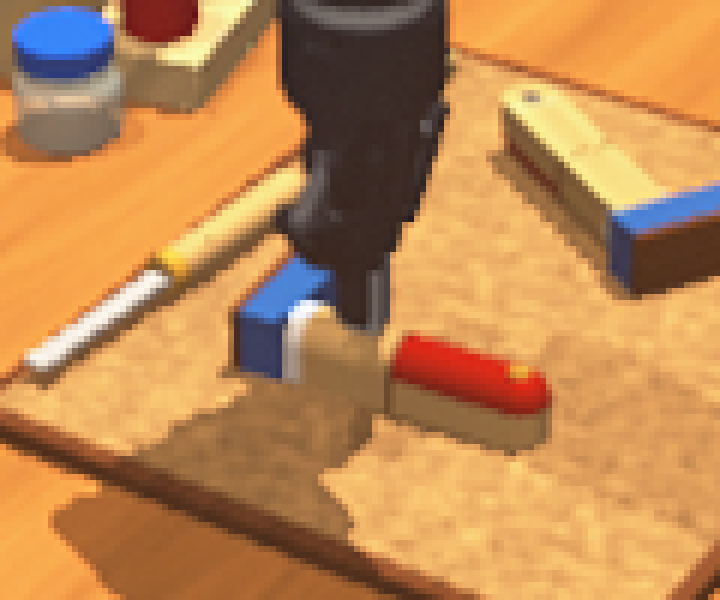

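The shut fingertips are resting on the leg's top. They end about 23 mm short of the reported TCP, so I have to go lower. I'll lift, open, and measure where the tips are.

Request:
step_arm(slide=[[0, 0, -0.5], [0, 0, -1], [0, 0, -0.8], [0, 0, 0], [0, 0, 0], [0, 0, 0], [0, 0, 0], [0, 0, 0], [0, 0, 0], [0, 0, 0], [0, 0, 0]], turn=[0, 0, 0, 0, 0, 0, 0, 0, 0, 0, 0], fingers=[1, -0.4, -0.4, -0.4, -0.4, -0.4, -0.4, -0.4, -0.4, -0.4, -0.4])

```text
time: 7.57
tcp_pos: [519.2, -160.3, 107.1]
tcp_rot: [0.173, -3.136, -0.001]
contact_force: [0.2, -0.8, 0.5]
finger_gap: 59.9
finger_force: 0.0
```

```bash
python3 - <<'E'
from fit import *; from plan import *
im,d,o=shot('wrist'); P=cloud('wrist',d,o); Rt=R.from_rotvec(o['tcp_rot']).as_matrix()
print(cur())
T=((P-o['tcp_pos'])@Rt).reshape(-1,3); t=T[(abs(T[:,0])<14)&(abs(T[:,1])<60)&(P[...,2].ravel()>o['tcp_pos'][2]-5)]
for a in range(-60,60,6):
    s=t[(t[:,1]>=a)&(t[:,1]<a+6)]
    if len(s)>5: print(a,len(s),np.round(np.percentile(s[:,2],[90,99,100])))
im2,d2,_=shot('scene'); Q=cloud('scene',d2).reshape(-1,3); W=P.reshape(-1,3)
for A in (W,Q):
    m=(A[:,0]>410)&(A[:,0]<628)&(abs(A[:,1]+155)<75)&(A[:,2]>24)&(A[:,2]<52); print(m.sum(),fit(A[m],0))
E
```

```text
[ 519.29633896 -160.37597946  107.20395576   96.30692984]
-60 4523 [-84. -75. -73.]
-54 4520 [-80. -72. -69.]
-48 1475 [-57. -39. -35.]
-42 996 [-45. -35. -32.]
-36 2537 [-37. -30. -28.]
-30 150 [-80. -78. -77.]
-18 616 [-97. -96. -95.]
-12 1535 [-98. -96. -95.]
-6 1483 [-100.  -97.  -96.]
0 1501 [-99. -97. -96.]
6 1392 [-98. -96. -95.]
12 319 [-97. -96. -95.]
24 1554 [-35. -29. -27.]
30 1502 [-43. -34. -32.]
36 1074 [-46. -36. -34.]
42 1400 [-73. -44. -38.]
48 6127 [-82. -74. -70.]
54 3000 [-83. -75. -73.]
10858 (array([ 508.04240942, -160.66109248,   -3.01189892]), np.float64(0.49967004681303656))
878 (array([ 514.65882535, -157.92299299,    3.22423582]), np.float64(2.546770139269214))
```

Request:
step_arm(slide=[[0, 0, 0.6], [0, 0, 0.7], [0, 0, 0.7], [0, 0, 0.5], [0, 0, 0.38], [0, 0, 0], [0, 0, 0], [0, 0, 0], [0, 0, 0], [0, 0, 0], [0, 0, 0], [0, 0, 0], [0, 0, 0]], turn=[0, 0, 0, 0, 0, 0, 0, 0, 0, 0, 0, 0, 0], fingers=[-0.4, -0.4, -0.4, -0.4, -0.4, -0.4, -0.4, 1, 1, 1, 1, 1, 1], squeeze=40)

```text
time: 8.75
tcp_pos: [520.9, -160.8, -5.9]
tcp_rot: [-0.172, 3.134, -0.002]
contact_force: [0.1, 0.0, 7.1]
finger_gap: 29.0
finger_force: 41.5
```

```bash
python3 - <<'E'
from plan import *
a=np.radians(7.5); Rt=np.array([[np.cos(a),-np.sin(a)],[np.sin(a),np.cos(a)]])
L=np.array([467.5,252])+Rt@[ -11,-131]
print(L)
plan([(520.9,-160.8,60,96.2,1,3),(510,-60,120,40,1,11),(L[0],L[1],120,-82.5,1,21)])
E
```

```text
[473.69303771 120.68493505]
{"slide":[[0,-0,-0.55],[0,-0,-0.55],[0,-0,-0.55],[0,0.23,-0.14],[0.02,0.23,-0.13],[0.04,0.23,-0.14],[0.06,0.22,-0.13],[0.08,0.21,-0.14],[0.1,0.21,-0.14],[0.12,0.2,-0.13],[0.13,0.19,-0.14],[0.16,0.17,-0.13],[0.16,0.16,-0.14],[0.18,0.15,-0.14],[0.19,0.11,0],[0.2,0.08,0],[0.21,0.06,0],[0.22,0.05,0],[0.22,0.02,0],[0.22,-0.01,0],[0.21,-0.02,0],[0.22,-0.05,0],[0.21,-0.07,0],[0.2,-0.08,0],[0.19,-0.11,0],[0.18,-0.13,0],[0.16,-0.14,0],[0.15,-0.17,0],[0.13,-0.17,0],[0.12,-0.19,0],[0.09,-0.2,0],[0.07,-0.2,0],[0.05,-0.22,0],[0.03,-0.21,0],[0.01,-0.22,0]],"turn":[0.01,0,0.01,0.85,0.85,0.85,0.85,0.86,0.85,0.85,0.85,0.85,0.85,0.85,0.97,0.97,0.98,0.97,0.97,0.97,0.98,0.97,0.97,0.97,0.98,0.97,0.97,0.97,0.98,0.97,0.97,0.97,0.98,0.97,0.97],"fingers":[1,1,1,1,1,1,1,1,1,1,1,1,1,1,1,1,1,1,1,1,1,1,1,1,1,1,1,1,1,1,1,1,1,1,1]} 35
end [473.7 120.5 120.1 -82.5]
```

Request:
step_arm(slide=[[0, 0, -0.55], [0, 0, -0.55], [0, 0, -0.55], [0, 0.23, -0.14], [0.02, 0.23, -0.13], [0.04, 0.23, -0.14], [0.06, 0.22, -0.13], [0.08, 0.21, -0.14], [0.1, 0.21, -0.14], [0.12, 0.2, -0.13], [0.13, 0.19, -0.14], [0.16, 0.17, -0.13], [0.16, 0.16, -0.14], [0.18, 0.15, -0.14]], turn=[0, 0, 0, 0.85, 0.85, 0.85, 0.85, 0.86, 0.85, 0.85, 0.85, 0.85, 0.85, 0.85], fingers=[1, 1, 1, 1, 1, 1, 1, 1, 1, 1, 1, 1, 1, 1])

```text
time: 9.92
tcp_pos: [507.9, -59.2, 118.5]
tcp_rot: [-1.33, -2.846, 0.0]
contact_force: [0.9, 0.1, -1.2]
finger_gap: 29.1
finger_force: 40.6
```

Request:
step_arm(slide=[[0.19, 0.11, 0], [0.2, 0.08, 0], [0.21, 0.06, 0], [0.22, 0.05, 0], [0.22, 0.02, 0], [0.22, -0.01, 0], [0.21, -0.02, 0], [0.22, -0.05, 0], [0.21, -0.07, 0], [0.2, -0.08, 0], [0.19, -0.11, 0], [0.18, -0.13, 0], [0.16, -0.14, 0], [0.15, -0.17, 0], [0.13, -0.17, 0], [0.12, -0.19, 0], [0.09, -0.2, 0], [0.07, -0.2, 0], [0.05, -0.22, 0], [0.04, -0.43, 0]], turn=[0.97, 0.97, 0.98, 0.97, 0.97, 0.97, 0.98, 0.97, 0.97, 0.97, 0.98, 0.97, 0.97, 0.97, 0.98, 0.97, 0.97, 0.97, 0.98, 0.97], fingers=[1, 1, 1, 1, 1, 1, 1, 1, 1, 1, 1, 1, 1, 1, 1, 1, 1, 1, 1, 1])

```text
time: 11.58
tcp_pos: [470.8, 119.2, 118.3]
tcp_rot: [3.12, 0.356, -0.0]
contact_force: [0.7, -0.1, -1.4]
finger_gap: 28.9
finger_force: 40.6
```

Request:
step_arm(slide=[[0, 0, 0], [0, 0, 0], [0, 0, 0]], turn=[0.97, 0, 0], fingers=[1, 1, 1])

```text
time: 11.83
tcp_pos: [470.6, 120.2, 118.3]
tcp_rot: [3.134, 0.213, -0.0]
contact_force: [-0.2, -0.5, -1.9]
finger_gap: 29.5
finger_force: 40.6
```

```bash
python3 - <<'E'
from fit import *; from plan import *
print(cur())
im,d,o=shot('wrist','w5.png'); P=cloud('wrist',d,o)
ims,ds,_=shot('side'); S=cloud('side',ds); imc,dc,_=shot('scene'); C=cloud('scene',dc)
for r in robot.silhouettes('tray','wrist')[:1]: print(r['p'])
def box(A,lo,hi): A=A.reshape(-1,3); return A[(A>lo).all(1)&(A<hi).all(1)]
for n,A in (('w',P),('side',S),('scene',C)):
    q=box(A,[390,20,100],[570,200,185])
    if len(q)>200: print('leg',n,len(q),np.round(np.percentile(q,[1,99],axis=0)))
    t=box(A,[330,50,12],[620,450,19]); print('rim',n,len(t), cv2.minAreaRect(t[:,:2].astype(np.float32)))
cv2.imwrite('pics/c5.png',np.hstack([cv2.resize(im,(400,300)),cv2.resize(ims[150:360,60:340],(400,300))])[:,:,::-1])
E
```

```text
[470.60283146 120.21793526 118.32859766 -82.20711538]
0.88
leg w 27186 [[426.  96. 149.]
 [559. 159. 183.]]
rim w 11781 ((470.2596435546875, 225.1056671142578), (196.22959899902344, 304.8316650390625), 7.569545745849609)
leg side 1228 [[398.  94. 138.]
 [554. 171. 181.]]
rim side 2056 ((466.69189453125, 251.85108947753906), (200.62765502929688, 361.3534240722656), 7.599061012268066)
leg scene 1083 [[404.  95. 136.]
 [564. 170. 184.]]
rim scene 1725 ((467.5918884277344, 252.8587646484375), (199.761474609375, 358.21795654296875), 7.59721040725708)
```

View pics/c5.png

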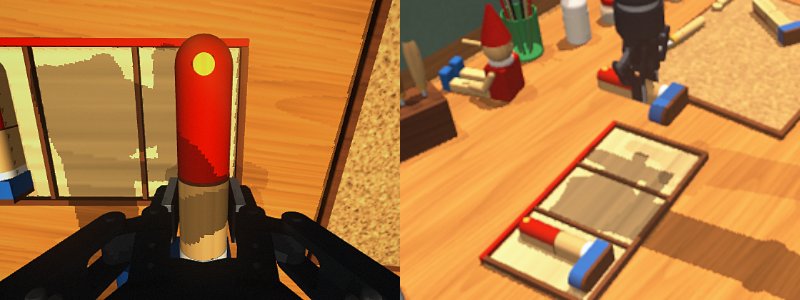

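Request:
step_arm(slide=[[0.05, 0, 0.5], [0, 0, 0.7], [0, 0, 0.7], [0, 0, 0.6], [0, 0, 0.35], [0, 0, 0.2], [0, 0, 0.1], [0, 0, 0.07], [0, 0, 0], [0, 0, 0]], turn=[0, 0, 0, 0, 0, 0, 0, 0, 0, 0], fingers=[1, 1, 1, 1, 1, 1, 1, 1, 1, 1])

```text
time: 12.87
tcp_pos: [473.7, 121.0, -9.5]
tcp_rot: [-3.134, -0.209, -0.003]
contact_force: [0.3, -1.0, -1.6]
finger_gap: 28.8
finger_force: 40.6
```

Request:
step_arm(slide=[[0, 0, 0.05], [0, 0, 0], [0, 0, 0], [0, 0, 0], [0, 0, 0], [0, 0, 0], [0, 0, -0.3], [0, 0, -0.7], [0, 0, -0.9], [0, 0, -1], [0, 0, -1], [0, 0, -1], [0, 0, 0]], turn=[0, 0, 0, 0, 0, 0, 0, 0, 0, 0, 0, 0, 0], fingers=[1, 1, -0.2, -0.2, -0.2, -0.2, -0.2, -0.2, -0.2, -0.2, -0.2, -0.2, -0.2])

```text
time: 13.95
tcp_pos: [477.6, 122.3, 192.4]
tcp_rot: [-3.132, -0.209, -0.023]
contact_force: [0.6, 0.7, 0.6]
finger_gap: 51.2
finger_force: 0.0
```

```bash
python3 - <<'E'
from fit import *; from plan import *
print(cur(),robot.get_obs()['finger_gap'])
im,d,o=shot('wrist','w6.png'); P=cloud('wrist',d,o)
imc,dc,_=shot('scene'); C=cloud('scene',dc)
def box(A,lo,hi): A=A.reshape(-1,3); return A[(A>lo).all(1)&(A<hi).all(1)]
a=np.radians(7.6);Rt=np.array([[np.cos(a),-np.sin(a)],[np.sin(a),np.cos(a)]])
for A in (P,C):
    q=box(A,[370,65,19],[600,195,52]); f=fit(q,0,[0.13]); print(len(q),f,(f[0][:2]-[467,252])@Rt,np.percentile(q[:,2],[50,90,98]))
# wrong leg hip grasp
yaw=-0.525; o0=np.array([517,-349]); u=np.array([np.cos(yaw),np.sin(yaw)])
for x in (45,50,55): print(x,o0+u*x,np.degrees(yaw)+90)
E
```

```text
[477.63653783 122.30568833 192.41847093 -82.37756623] 51.16531872598012
6032 (array([4.86655739e+02, 1.21361565e+02, 1.25897263e-01]), np.float64(0.23684538692053683)) [   2.20530622 -132.09044421] [38.40009038 40.0665545  40.74953835]
955 (array([4.89345242e+02, 1.23656305e+02, 1.24223135e-01]), np.float64(1.6509721369155106)) [   5.17467684 -130.17156644] [36.94559127 39.78254473 40.7943992 ]
45 [ 555.93957737 -371.55458521] 59.91971575563178
50 [ 560.26619708 -374.06065023] 59.91971575563178
55 [ 564.59281679 -376.56671526] 59.91971575563178
```

```bash
python3 - <<'E'
from plan import *
plan([(564.6,-376.6,150,59.9,-.4,25),(564.6,-376.6,50,59.9,-.4,4),(564.6,-376.6,7,59.9,-.4,4)])
E
```

```text
{"slide":[[0.02,0.51,0.04],[-0.02,0.5,0.03],[-0.08,0.5,0.04],[-0.13,0.49,0.03],[-0.17,0.48,0.04],[-0.22,0.45,0.03],[-0.26,0.43,0.04],[-0.31,0.41,0.04],[-0.34,0.37,0.03],[-0.38,0.33,0.04],[-0.41,0.3,0.03],[-0.44,0.25,0.04],[-0.46,0.21,0.03],[-0.48,0.16,0.04],[-0.49,0.12,0.04],[-0.5,0.06,0.03],[-0.51,0.01,0.04],[-0.51,-0.03,0.03],[-0.49,-0.09,0.04],[-0.49,-0.13,0.03],[-0.47,-0.18,0.04],[-0.46,-0.23,0.04],[-0.42,-0.27,0.03],[-0.4,-0.32,0.04],[-0.36,-0.35,0.03],[-0,0,0.63],[-0,0,0.62],[-0,0,0.63],[-0,0,0.62],[-0,0,0.27],[-0,0,0.27],[-0,0,0.27],[-0,0,0.27]],"turn":[-0.95,-0.95,-0.95,-0.94,-0.95,-0.95,-0.95,-0.95,-0.95,-0.95,-0.94,-0.95,-0.95,-0.95,-0.95,-0.95,-0.95,-0.94,-0.95,-0.95,-0.95,-0.95,-0.95,-0.95,-0.94,-0,-0,-0,-0,-0,-0,-0,-0],"fingers":[-0.4,-0.4,-0.4,-0.4,-0.4,-0.4,-0.4,-0.4,-0.4,-0.4,-0.4,-0.4,-0.4,-0.4,-0.4,-0.4,-0.4,-0.4,-0.4,-0.4,-0.4,-0.4,-0.4,-0.4,-0.4,-0.4,-0.4,-0.4,-0.4,-0.4,-0.4,-0.4,-0.4]} 33
end [ 564.5 -376.6    6.9   59.9]
```

Request:
step_arm(slide=[[0.02, 0.51, 0.04], [-0.02, 0.5, 0.03], [-0.08, 0.5, 0.04], [-0.13, 0.49, 0.03], [-0.17, 0.48, 0.04], [-0.22, 0.45, 0.03], [-0.26, 0.43, 0.04], [-0.31, 0.41, 0.04], [-0.34, 0.37, 0.03], [-0.38, 0.33, 0.04], [-0.41, 0.3, 0.03], [-0.44, 0.25, 0.04], [-0.46, 0.21, 0.03], [-0.48, 0.16, 0.04], [-0.49, 0.12, 0.04], [-0.5, 0.06, 0.03], [-0.51, 0.01, 0.04], [-0.51, -0.03, 0.03], [-0.49, -0.09, 0.04], [-0.49, -0.13, 0.03]], turn=[-0.95, -0.95, -0.95, -0.94, -0.95, -0.95, -0.95, -0.95, -0.95, -0.95, -0.94, -0.95, -0.95, -0.95, -0.95, -0.95, -0.95, -0.94, -0.95, -0.95], fingers=[-0.4, -0.4, -0.4, -0.4, -0.4, -0.4, -0.4, -0.4, -0.4, -0.4, -0.4, -0.4, -0.4, -0.4, -0.4, -0.4, -0.4, -0.4, -0.4, -0.4])

```text
time: 15.72
tcp_pos: [544.0, -277.6, 152.6]
tcp_rot: [-1.528, -2.741, 0.001]
contact_force: [0.4, 0.5, 0.2]
finger_gap: 59.8
finger_force: 0.0
```

Request:
step_arm(slide=[[-0.47, -0.18, 0.04], [-0.46, -0.23, 0.04], [-0.42, -0.27, 0.03], [-0.4, -0.32, 0.04], [-0.36, -0.35, 0.03], [0, 0, 0], [0, 0, 0], [0, 0, 0]], turn=[-0.95, -0.95, -0.95, -0.95, -0.94, 0, 0, 0], fingers=[-0.4, -0.4, -0.4, -0.4, -0.4, -0.4, -0.4, -0.4])

```text
time: 16.38
tcp_pos: [562.6, -375.5, 146.2]
tcp_rot: [-0.817, -3.031, -0.003]
contact_force: [-0.8, 0.1, -0.3]
finger_gap: 59.8
finger_force: 0.0
```

```bash
python3 - <<'E'
from fit import *; from plan import *
print(cur())
im,d,o=shot('wrist'); W=cloud('wrist',d,o).reshape(-1,3); im2,d2,_=shot('scene'); S=cloud('scene',d2).reshape(-1,3)
for A in (W,S):
    m=(np.linalg.norm(A[:,:2]-[510,-345],axis=1)<112)&(A[:,2]>24)&(A[:,2]<52); print(m.sum(),fit(A[m],1,[-.5]))
E
```

```text
[ 562.60809877 -375.52962482  146.22686758   59.83951011]
10579 (array([ 5.17514827e+02, -3.49912818e+02, -5.16111909e-01]), np.float64(0.14415950418712709))
941 (array([ 520.00760393, -346.48645299,   -0.54567224]), np.float64(2.8696625328126935))
```

Request:
step_arm(slide=[[0, 0, 0.6], [0, 0, 0.9], [0, 0, 0.8], [0, 0, 0.6], [0, 0, 0.4], [0, 0, 0.18], [0, 0, 0], [0, 0, 0], [0, 0, 0], [0, 0, 0], [0, 0, 0], [0, 0, 0], [0, 0, 0], [0, 0, 0]], turn=[0, 0, 0, 0, 0, 0, 0, 0, 0, 0, 0, 0, 0, 0], fingers=[-0.4, -0.4, -0.4, -0.4, -0.4, -0.4, 0, 0.31, 0.31, 0.31, 0.31, 0.31, 0.31, 0.31], squeeze=20)

```text
time: 17.65
tcp_pos: [564.3, -377.4, 10.5]
tcp_rot: [0.816, 3.031, -0.001]
contact_force: [0.1, 1.2, 5.7]
finger_gap: 29.8
finger_force: 12.0
```

Request:
step_arm(slide=[[0, 0, -0.1], [0, 0, -0.1], [0, 0, -0.2], [0, 0, -0.2], [0, 0, -0.2], [0, 0, 0]], turn=[0, 0, 0, 0, 0, 0], fingers=[0.31, 0.31, 0.31, 0.31, 0.31, 0.31])

```text
time: 18.15
tcp_pos: [564.5, -377.9, 43.5]
tcp_rot: [0.815, 3.03, -0.002]
contact_force: [1.3, -0.3, -1.0]
finger_gap: 29.9
finger_force: 11.2
```

```bash
cat > tilt.py <<'E'
from h import *
# tilt of wrong leg, in vertical plane along u, from scene+side clouds
def tilt(show=None):
    u=np.array([np.cos(-.522),np.sin(-.522)]); n=np.array([-u[1],u[0]]); e=np.array([517.5,-349.7])-80*u
    for c in ('scene','side'):
        im,d,_=shot(c); A=cloud(c,d).reshape(-1,3); col=im.reshape(-1,3).astype(int)
        s=(A[:,:2]-e)@u; w=(A[:,:2]-e)@n
        dark=col.max(1)<75
        blue=(col[:,2]>col[:,0]+40); m=(abs(w+10)<70)&(s>-80)&(s<190)&(A[:,2]>17)&(A[:,2]<220)
        b=m&blue; k=m&~blue&~dark&(abs(w)<22)
        print(c,'shoe',b.sum(),'s,z 2/98%',np.round(np.percentile(s[b],[2,98])),np.round(np.percentile(A[b,2],[2,50,98])))
        if k.sum()>20:
            for lo in range(-60,180,20):
                g=k&(s>lo)&(s<=lo+20)
                if g.sum()>5: print('  ',lo+10,g.sum(),np.round(np.percentile(A[g,2],[5,90])),end=';')
            print()
        if show:
            p=proj(c,[[*e,60]])[0].astype(int); cv2.imwrite('/tmp/t_%s.png'%c,cv2.resize(im[max(p[1]-75,0):p[1]+75,max(p[0]-100,0):p[0]+100],(400,300))[:,:,::-1])
    if show: cv2.imwrite('pics/'+show,np.hstack([cv2.imread('/tmp/t_scene.png'),cv2.imread('/tmp/t_side.png')]))
E
python3 -c "
from tilt import *; tilt('t1.png')"
```

```text
scene shoe 104 s,z 2/98% [ 8. 28.] [73. 76. 78.]
   10 86 [45. 76.];   30 112 [47. 77.];   50 115 [53. 77.];   70 117 [53. 78.];   90 126 [53. 78.];   110 138 [ 53. 166.];   130 52 [50. 81.];   150 159 [ 54. 136.];   170 25 [ 62. 212.];
side shoe 82 s,z 2/98% [ 5. 27.] [75. 78. 81.]
   -10 32 [18. 79.];   10 114 [44. 75.];   30 60 [44. 80.];   50 57 [58. 79.];   70 61 [52. 80.];   90 60 [53. 81.];   110 53 [59. 81.];   130 92 [ 57. 107.];   150 28 [ 55. 114.];
```

View pics/t1.png

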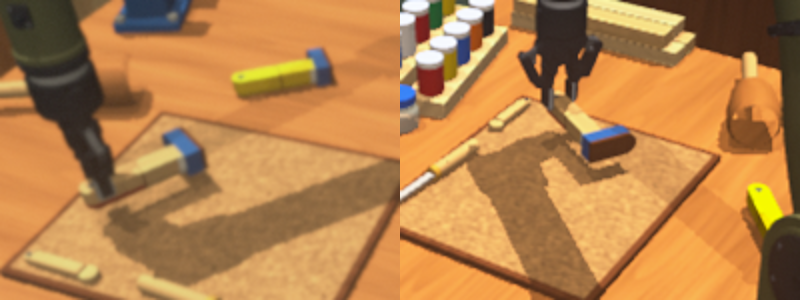

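Request:
step_arm(slide=[[0, 0, 0.15], [0, 0, 0.15], [0, 0, 0.15], [0, 0, 0], [0, 0, 0], [0, 0, 0]], turn=[0, 0, 0, 0, 0, 0], fingers=[0.31, 0.31, 0.31, 0.305, 0.305, 0.305])

```text
time: 18.75
tcp_pos: [563.1, -376.8, 22.5]
tcp_rot: [-0.816, -3.033, -0.0]
contact_force: [-0.2, -0.2, -1.2]
finger_gap: 29.8
finger_force: 10.2
```

```bash
python3 -c "
from tilt import *; tilt()"
```

```text
scene shoe 102 s,z 2/98% [ 7. 26.] [53. 55. 57.]
   10 82 [22. 55.];   30 113 [25. 56.];   50 112 [31. 56.];   70 116 [32. 57.];   90 133 [31. 58.];   110 129 [ 32. 145.];   130 40 [30. 64.];   150 163 [ 34. 117.];   170 29 [176. 218.];
side shoe 79 s,z 2/98% [ 2. 27.] [54. 58. 62.]
   -10 56 [23. 57.];   10 87 [24. 55.];   30 59 [31. 60.];   50 52 [39. 59.];   70 62 [37. 60.];   90 56 [35. 61.];   110 64 [ 35. 116.];   130 82 [39. 85.];   150 30 [26. 98.];
```

Request:
step_arm(slide=[[0, 0, 0], [0, 0, 0], [0, 0, 0]], turn=[0, 0, 0], fingers=[0.295, 0.295, 0.295])

```text
time: 19.1
tcp_pos: [563.5, -377.2, 23.4]
tcp_rot: [0.816, 3.033, -0.0]
contact_force: [0.4, -0.1, -0.6]
finger_gap: 30.2
finger_force: 0.0
```

Request:
step_arm(slide=[[0, 0, 0], [0, 0, 0], [0, 0, 0]], turn=[0, 0, 0], fingers=[0.288, 0.288, 0.288])

```text
time: 19.35
tcp_pos: [563.3, -377.0, 23.0]
tcp_rot: [0.816, 3.033, -0.0]
contact_force: [-0.2, 0.6, -0.5]
finger_gap: 30.3
finger_force: 0.0
```

```bash
python3 -c "
from tilt import *; tilt()"
```

```text
scene shoe 105 s,z 2/98% [ 9. 28.] [43. 45. 47.]
   10 68 [18. 46.];   30 93 [21. 46.];   50 111 [23. 46.];   70 112 [22. 46.];   90 129 [22. 47.];   110 140 [ 21. 144.];   130 63 [20. 48.];   150 169 [ 22. 114.];   170 40 [ 33. 218.];
side shoe 77 s,z 2/98% [ 4. 29.] [44. 47. 51.]
   -10 27 [18. 45.];   10 100 [19. 47.];   30 46 [20. 49.];   50 59 [26. 49.];   70 52 [28. 49.];   90 58 [25. 50.];   110 63 [25. 86.];   130 83 [30. 80.];   150 37 [26. 97.];
```

Request:
step_arm(slide=[[0, 0, 0], [0, 0, 0], [-0.25, 0, 0], [-0.26, 0, 0], [0, 0, 0.15], [0, 0, 0], [0, 0, 0], [0, 0, 0], [0, 0, 0], [0, 0, 0]], turn=[0, 0, 0, 0, 0, 0, 0, 0, 0, 0], fingers=[0.06, 0.06, 0.06, 0.06, 0.06, 0.3, 0.305, 0.305, 0.305, 0.305])

```text
time: 20.28
tcp_pos: [580.4, -386.9, 16.8]
tcp_rot: [-0.816, -3.033, -0.0]
contact_force: [-0.9, -0.4, -0.9]
finger_gap: 29.5
finger_force: 3.7
```

Request:
step_arm(slide=[[0, 0, -0.1], [0, 0, -0.2], [0, 0, -0.2], [0, 0, 0]], turn=[0, 0, 0, 0], fingers=[0.305, 0.305, 0.305, 0.305])

```text
time: 20.62
tcp_pos: [582.4, -388.2, 39.9]
tcp_rot: [0.815, 3.029, -0.002]
contact_force: [1.7, -0.3, 0.4]
finger_gap: 29.6
finger_force: 3.7
```

```bash
python3 -c "
from tilt import *; tilt()"
```

```text
scene shoe 93 s,z 2/98% [13. 32.] [45. 47. 50.]
   10 46 [23. 46.];   30 106 [19. 50.];   50 112 [28. 53.];   70 115 [30. 57.];   90 121 [36. 61.];   110 123 [38. 64.];   130 144 [ 41. 160.];   150 65 [40. 79.];   170 71 [ 50. 156.];
side shoe 100 s,z 2/98% [10. 31.] [45. 49. 54.]
   10 105 [20. 48.];   30 49 [19. 54.];   50 62 [35. 57.];   70 65 [38. 60.];   90 65 [40. 63.];   110 66 [43. 67.];   130 62 [46. 72.];   150 93 [50. 97.];   170 21 [ 18. 121.];
```

```bash
cat > arc.py <<'E'
import numpy as np,json,sys
def arc(R,a0,a1,n):
    a=np.radians(np.linspace(a0,a1,n+1)); s=R*np.cos(a); z=R*np.sin(a); S=[];es=ez=0
    for i in range(n):
        ds=-(s[i+1]-s[i])/40+es; dz=-(z[i+1]-z[i])/40+ez; rs,rz=round(ds,2),round(dz,2); es,ez=ds-rs,dz-rz; S.append([rs,0,rz])
    print(json.dumps(S))
E
python3 -c "
from arc import *
arc(147,20.7,50,8); arc(147,50,80,8); arc(147,80,101.4,8)"
```

```text
[[0.09, 0, -0.22], [0.1, 0, -0.21], [0.12, 0, -0.2], [0.13, 0, -0.2], [0.14, 0, -0.18], [0.16, 0, -0.18], [0.16, 0, -0.17], [0.18, 0, -0.16]]
[[0.19, 0, -0.15], [0.2, 0, -0.13], [0.2, 0, -0.13], [0.22, 0, -0.11], [0.22, 0, -0.09], [0.23, 0, -0.08], [0.23, 0, -0.06], [0.23, 0, -0.05]]
[[0.17, 0, -0.03], [0.17, 0, -0.01], [0.17, 0, -0.01], [0.17, 0, -0.01], [0.17, 0, 0.01], [0.18, 0, 0.01], [0.17, 0, 0.03], [0.16, 0, 0.03]]
```

Request:
step_arm(slide=[[0.09, 0, -0.22], [0.1, 0, -0.21], [0.12, 0, -0.2], [0.13, 0, -0.2], [0.14, 0, -0.18], [0.16, 0, -0.18], [0.16, 0, -0.17], [0.18, 0, -0.16], [0, 0, 0]], turn=[0, 0, 0, 0, 0, 0, 0, 0, 0], fingers=[0.305, 0.305, 0.305, 0.305, 0.305, 0.305, 0.305, 0.305, 0.305])

```text
time: 21.47
tcp_pos: [543.0, -365.4, 99.7]
tcp_rot: [0.816, 3.032, -0.001]
contact_force: [-0.1, -0.1, -0.9]
finger_gap: 29.6
finger_force: 3.8
```

```bash
python3 -c "
from tilt import *; tilt()"
```

```text
scene shoe 32 s,z 2/98% [-1. 14.] [45. 50. 55.]
   -10 36 [29. 44.];   10 93 [21. 59.];   30 138 [29. 75.];   50 120 [50. 91.];   70 139 [ 68. 107.];   90 136 [ 84. 122.];   110 87 [ 96. 144.];   130 73 [110. 164.];
side shoe 143 s,z 2/98% [-10.  11.] [42. 49. 57.]
   -10 38 [30. 43.];   10 73 [21. 66.];   30 114 [33. 80.];   50 102 [65. 95.];   70 103 [ 80. 111.];   90 126 [ 99. 136.];   110 90 [115. 159.];   130 10 [ 18. 181.];
```

Request:
step_arm(slide=[[0.19, 0, -0.15], [0.2, 0, -0.13], [0.2, 0, -0.13], [0.22, 0, -0.11], [0.22, 0, -0.09], [0.23, 0, -0.08], [0.23, 0, -0.06], [0.23, 0, -0.05], [0, 0, 0]], turn=[0, 0, 0, 0, 0, 0, 0, 0, 0], fingers=[0.305, 0.305, 0.305, 0.305, 0.305, 0.305, 0.305, 0.305, 0.305])

```text
time: 22.32
tcp_pos: [482.6, -330.3, 130.5]
tcp_rot: [0.817, 3.033, 0.0]
contact_force: [0.1, -0.1, 2.0]
finger_gap: 29.8
finger_force: 4.9
```

```bash
python3 -c "
from tilt import *; tilt()"
```

```text
Traceback (most recent call last):
  File "tilt.py", line 11, in tilt
    print(c,'shoe',b.sum(),'s,z 2/98%',np.round(np.percentile(s[b],[2,98])),np.round(np.percentile(A[b,2],[2,50,98])))
                                                ~~~~~~~~~~~~~^^^^^^^^^^^^^
IndexError: index -1 is out of bounds for axis 0 with size 0
```

```bash
sed -i "s/^        print(c,'shoe'/        if b.sum(): print(c,'shoe'/; s/m=(abs(w+10)<70)&(s>-80)/m=(abs(w+10)<70)\&(s>-120)/; s/range(-60,180,20)/range(-120,180,20)/" tilt.py; python3 -c "
from tilt import *; tilt()"
```

```text
-10 69 [19. 63.];   10 180 [ 37. 105.];   30 209 [ 60. 142.];   50 184 [109. 177.];   70 17 [147. 158.];
side shoe 150 s,z 2/98% [-24.  -2.] [32. 42. 51.]
   -30 17 [26. 32.];   -10 149 [29. 79.];   10 230 [ 50. 124.];   30 253 [101. 173.];   50 34 [120. 198.];   150 9 [17. 18.];
```

Request:
step_arm(slide=[[0.17, 0, -0.03], [0.17, 0, -0.01], [0.17, 0, -0.01], [0.17, 0, -0.01], [0.17, 0, 0.01], [0.18, 0, 0.01], [0.17, 0, 0.03], [0.16, 0, 0.03], [0, 0, 0]], turn=[0, 0, 0, 0, 0, 0, 0, 0, 0], fingers=[0.305, 0.305, 0.305, 0.305, 0.305, 0.305, 0.305, 0.305, 0.305])

```text
time: 23.22
tcp_pos: [435.5, -302.6, 129.2]
tcp_rot: [-0.816, -3.033, -0.001]
contact_force: [0.1, 0.8, 6.9]
finger_gap: 30.1
finger_force: 7.2
```

```bash
python3 -c "
from tilt import *; tilt()
im,d,o=shot('wrist'); A=cloud('wrist',d,o).reshape(-1,3); T=(A-o['tcp_pos'])@R.from_rotvec(o['tcp_rot']).as_matrix()
c=im.reshape(-1,3).astype(int); m=(abs(T[:,1])<20)&(abs(T[:,0])<60)&(c.max(1)>90)&(T[:,2]<20)
for lo in range(-60,60,5):
    g=m&(T[:,0]>=lo)&(T[:,0]<lo+5)
    if g.sum()>20: print(lo,g.sum(),np.round(np.percentile(T[g,2],[1,10,50,99])),np.median(c[g],0))
"
```

```text
scene shoe 33 s,z 2/98% [-5.  9.] [37. 38. 41.]
   -30 82 [ 30. 138.];   -10 374 [ 31. 168.];   10 271 [ 27. 158.];
side shoe 61 s,z 2/98% [-26.   3.] [37. 41. 45.]
   -30 511 [ 26. 166.];   -10 178 [ 38. 175.];   10 25 [ 21. 134.];
-20 160 [-41. -41. -39. -34.] [166.  18.   3.]
-15 326 [-61. -43. -41. -31.] [112.  18.   6.]
-10 552 [-44. -43. -41. -34.] [113.  79.  38.]
-5 634 [-44. -43. -41. -34.] [113.  79.  38.]
0 651 [-43. -43. -41. -34.] [113.  79.  38.]
5 773 [-72. -60. -42. -34.] [113.  80.  39.]
10 70 [-62. -43. -38.  17.] [103.  75.  37.]
```

Request:
step_arm(slide=[[0, 0, 0], [0, 0, 0], [0, 0, 0], [0, 0, 0], [0, 0, -0.1], [0, 0, -0.2], [0, 0, -0.4], [0, 0, -0.3], [0, 0, 0]], turn=[0, 0, 0, 0, 0, 0, 0, 0, 0], fingers=[1, 1, 1, 1, 1, 1, 1, 1, 1], squeeze=30)

```text
time: 24.12
tcp_pos: [438.0, -304.5, 171.4]
tcp_rot: [0.815, 3.03, -0.002]
contact_force: [-0.1, 0.1, -1.0]
finger_gap: 29.2
finger_force: 29.9
```

```bash
python3 -c "
from tilt import *; tilt()
from plan import plan
plan([(430,-222,170,-82.4,1,24)])
"
```

```text
scene shoe 32 s,z 2/98% [-3. 12.] [79. 81. 83.]
   -30 34 [ 65. 188.];   -10 376 [ 67. 189.];   10 397 [ 60. 203.];
side shoe 67 s,z 2/98% [-26.  10.] [78. 82. 85.]
   -30 429 [ 66. 203.];   -10 256 [ 65. 208.];   10 33 [ 19. 147.];
{"slide":[[0.05,0.07,-0],[0.05,0.06,-0],[0.07,0.06,-0],[0.07,0.05,-0],[0.07,0.05,-0],[0.08,0.04,-0.01],[0.08,0.03,0],[0.08,0.02,0],[0.08,0.01,0],[0.09,-0,0],[0.08,-0.01,-0],[0.09,-0.01,-0],[0.08,-0.03,-0],[0.08,-0.03,-0],[0.08,-0.04,-0],[0.07,-0.05,-0.01],[0.06,-0.05,0],[0.06,-0.06,0],[0.06,-0.07,0],[0.04,-0.07,0],[0.04,-0.08,-0],[0.03,-0.08,-0],[0.02,-0.08,-0],[0.01,-0.08,-0]],"turn":[0.99,0.99,0.98,0.99,0.99,0.99,0.99,0.98,0.99,0.99,0.99,0.99,0.98,0.99,0.99,0.99,0.99,0.98,0.99,0.99,0.99,0.99,0.98,0.99],"fingers":[1,1,1,1,1,1,1,1,1,1,1,1,1,1,1,1,1,1,1,1,1,1,1,1]} 24
end [ 429.9 -222.2  169.9  -82.4]
```

Request:
step_arm(slide=[[0.05, 0.07, 0], [0.05, 0.06, 0], [0.07, 0.06, 0], [0.07, 0.05, 0], [0.07, 0.05, 0], [0.08, 0.04, 0], [0.08, 0.03, 0], [0.08, 0.02, 0], [0.08, 0.01, 0], [0.09, 0, 0], [0.08, -0.01, 0], [0.09, -0.01, 0], [0.08, -0.03, 0], [0.08, -0.03, 0], [0.08, -0.04, 0], [0.07, -0.05, 0], [0.06, -0.05, 0], [0.06, -0.06, 0], [0.06, -0.07, 0], [0.04, -0.07, 0]], turn=[0.99, 0.99, 0.98, 0.99, 0.99, 0.99, 0.99, 0.98, 0.99, 0.99, 0.99, 0.99, 0.98, 0.99, 0.99, 0.99, 0.99, 0.98, 0.99, 0.99], fingers=[1, 1, 1, 1, 1, 1, 1, 1, 1, 1, 1, 1, 1, 1, 1, 1, 1, 1, 1, 1])

```text
time: 25.88
tcp_pos: [430.3, -235.0, 167.6]
tcp_rot: [-3.026, -0.84, 0.002]
contact_force: [-0.3, -0.4, -1.5]
finger_gap: 28.9
finger_force: 29.9
```

Request:
step_arm(slide=[[0.04, -0.08, 0], [0.03, -0.08, 0], [0.02, -0.08, 0], [0.01, -0.08, 0], [0, 0, 0.3], [0, 0, 0.3], [0, 0, 0.2], [0, 0, 0.1], [0, 0, 0], [0, 0, 0]], turn=[0.99, 0.99, 0.98, 0.99, 0, 0, 0, 0, 0, 0], fingers=[1, 1, 1, 1, 1, 1, 1, 1, 1, 1])

```text
time: 26.72
tcp_pos: [429.6, -222.2, 132.3]
tcp_rot: [-3.134, -0.209, 0.001]
contact_force: [0.5, -0.2, -1.3]
finger_gap: 29.4
finger_force: 29.9
```

Request:
step_arm(slide=[[0, 0, 0.07], [0, 0, 0.07], [0, 0, 0.05], [0, 0, 0], [0, 0, 0]], turn=[0, 0, 0, 0, 0], fingers=[1, 1, 1, 1, 1])

```text
time: 27.13
tcp_pos: [432.4, -222.8, 129.1]
tcp_rot: [3.132, 0.209, 0.009]
contact_force: [-2.4, 1.8, 13.5]
finger_gap: 29.0
finger_force: 31.7
```

Request:
step_arm(slide=[[0, 0, 0], [0, 0, 0], [0, 0, 0]], turn=[0, 0, 0], fingers=[0.31, 0.305, 0.305])

```text
time: 27.38
tcp_pos: [432.6, -223.0, 128.9]
tcp_rot: [3.132, 0.209, 0.01]
contact_force: [-0.4, 0.9, 11.7]
finger_gap: 29.8
finger_force: 9.0
```

```bash
python3 - <<'E'
from arc import *
arc(141.4,94,60,12); arc(141.4,60,30,8); arc(141.4,30,4,8)
E
cat > lay.py <<'E'
from h import *
# coordinates: a = along lay direction (yaw 7.6) from TCP-upright point, w lateral, z ; scene+side
def look(o=(429.6,-222.2)):
    a=np.radians(7.6); u=np.array([np.cos(a),np.sin(a)]); n=np.array([-u[1],u[0]])
    for c in ('scene','side'):
        im,d,_=shot(c); A=cloud(c,d).reshape(-1,3); col=im.reshape(-1,3).astype(int); s=(A[:,:2]-o)@u; w=(A[:,:2]-o)@n
        m=(w>-30)&(w<70)&(s>-60)&(s<200)&(A[:,2]>17)&(A[:,2]<200)
        b=m&(col[:,2]>col[:,0]+40); k=m&(col.max(1)>75)&(abs(w)<18)&~b
        if b.sum()>5: print(c,'shoe',b.sum(),np.round(np.percentile(s[b],[2,98])),np.round(np.percentile(w[b],[2,98])),np.round(np.percentile(A[b,2],[2,50,98])))
        for lo in range(-60,200,20):
            g=k&(s>lo)&(s<=lo+20)
            if g.sum()>5: print('  ',lo+10,g.sum(),np.round(np.percentile(A[g,2],[5,90])),end=';')
        print()
E
python3 -c "
from lay import *; look()"
```

```text
[[-0.17, 0, -0.01], [-0.18, 0, 0.0], [-0.17, 0, 0.01], [-0.18, 0, 0.02], [-0.17, 0, 0.03], [-0.17, 0, 0.03], [-0.17, 0, 0.05], [-0.17, 0, 0.05], [-0.16, 0, 0.06], [-0.16, 0, 0.07], [-0.16, 0, 0.07], [-0.15, 0, 0.08]]
[[-0.2, 0, 0.12], [-0.18, 0, 0.14], [-0.18, 0, 0.14], [-0.17, 0, 0.16], [-0.16, 0, 0.17], [-0.15, 0, 0.18], [-0.13, 0, 0.19], [-0.12, 0, 0.19]]
[[-0.1, 0, 0.18], [-0.08, 0, 0.18], [-0.08, 0, 0.18], [-0.06, 0, 0.19], [-0.05, 0, 0.2], [-0.04, 0, 0.19], [-0.04, 0, 0.2], [-0.01, 0, 0.2]]
scene shoe 78 [-18.   8.] [18. 50.] [37. 39. 42.]
   -10 74 [ 39. 181.];   10 671 [ 30. 165.];
side shoe 103 [-20.  10.] [-13.  57.] [36. 41. 44.]
   -30 14 [18. 89.];   -10 405 [ 41. 164.];   10 167 [ 45. 141.];
```

Request:
step_arm(slide=[[0.17, 0, 0], [0.18, 0, 0], [0.17, 0, 0.01], [0.18, 0, 0.02], [0.17, 0, 0.03], [0.17, 0, 0.03], [0.17, 0, 0.05], [0.17, 0, 0.05], [0.16, 0, 0.06], [0.16, 0, 0.07], [0.16, 0, 0.07], [0.15, 0, 0.08], [0, 0, 0]], turn=[0, 0, 0, 0, 0, 0, 0, 0, 0, 0, 0, 0, 0], fingers=[0.305, 0.305, 0.305, 0.305, 0.305, 0.305, 0.305, 0.305, 0.305, 0.305, 0.305, 0.305, 0.305])

```text
time: 28.57
tcp_pos: [512.9, -211.5, 107.7]
tcp_rot: [3.133, 0.211, 0.008]
contact_force: [3.4, -0.8, 6.2]
finger_gap: 29.9
finger_force: 9.8
```

```bash
python3 -c "
from lay import *; look()"
```

```text
scene shoe 166 [ 3. 30.] [15. 55.] [34. 43. 53.]
   10 16 [19. 58.];   30 73 [25. 78.];   50 96 [ 53. 103.];   70 104 [ 83. 171.];   90 186 [115. 157.];   110 20 [139. 196.];
side shoe 188 [-11.  24.] [-14.  57.] [34. 45. 56.]
   -10 18 [32. 52.];   10 92 [51. 76.];   30 159 [ 42. 104.];   50 176 [ 67. 132.];   70 150 [ 97. 155.];   90 15 [ 17. 144.];
```

Request:
step_arm(slide=[[0.2, 0, 0.12], [0.18, 0, 0.14], [0.18, 0, 0.14], [0.17, 0, 0.16], [0.16, 0, 0.17], [0.15, 0, 0.18], [0.13, 0, 0.19], [0.12, 0, 0.19], [0, 0, 0]], turn=[0, 0, 0, 0, 0, 0, 0, 0, 0], fingers=[0.305, 0.305, 0.305, 0.305, 0.305, 0.305, 0.305, 0.305, 0.305])

```text
time: 29.42
tcp_pos: [559.4, -203.7, 51.9]
tcp_rot: [-3.133, -0.21, 0.007]
contact_force: [1.2, 0.2, 0.2]
finger_gap: 29.7
finger_force: 9.5
```

```bash
python3 -c "
from lay import *; look()"
```

```text
scene shoe 179 [ 2. 30.] [ 9. 56.] [27. 44. 54.]
   -10 9 [41. 45.];   10 8 [46. 55.];   30 53 [27. 56.];   50 43 [32. 63.];   70 39 [41. 66.];   90 29 [49. 70.];   110 13 [57. 96.];   130 72 [ 91. 119.];   150 153 [ 77. 129.];
side shoe 162 [-2. 17.] [-13.  59.] [37. 50. 56.]
   -10 17 [40. 48.];   10 17 [17. 57.];   30 77 [34. 64.];   50 99 [35. 71.];   70 100 [40. 81.];   90 102 [53. 90.];   110 103 [61. 99.];   130 38 [ 59. 106.];
```

Request:
step_arm(slide=[[0.1, 0, 0.18], [0.08, 0, 0.18], [0.08, 0, 0.18], [0.06, 0, 0.18], [0.05, 0, 0.18], [0.04, 0, 0.18], [0.03, 0, 0.17], [0, 0, 0.08], [0, 0, 0]], turn=[0, 0, 0, 0, 0, 0, 0, 0, 0], fingers=[0.305, 0.305, 0.305, 0.305, 0.305, 0.305, 0.305, 0.305, 0.305])

```text
time: 30.27
tcp_pos: [577.3, -201.9, 0.4]
tcp_rot: [-3.134, -0.209, 0.003]
contact_force: [-0.6, 0.7, -0.9]
finger_gap: 29.9
finger_force: 9.4
```

```bash
python3 -c "
from lay import *; look()"
```

```text
scene shoe 141 [12. 34.] [-14.  54.] [40. 45. 48.]
   10 20 [44. 46.];   30 53 [25. 46.];   50 57 [21. 47.];   70 6 [18. 47.];   90 13 [46. 48.];   110 8 [43. 46.];   130 8 [44. 53.];   150 91 [28. 64.];   170 126 [20. 99.];   190 9 [196. 200.];
side shoe 141 [10. 31.] [-13.  58.] [34. 47. 51.]
   10 47 [21. 49.];   30 19 [41. 49.];   50 72 [21. 49.];   70 81 [21. 49.];   90 84 [20. 50.];   110 83 [22. 53.];   130 93 [21. 53.];   150 17 [19. 52.];
```

Request:
step_arm(slide=[[0, 0, 0.04], [0, 0, 0], [0, 0, 0], [0, 0, 0], [0, 0, 0], [0, 0, -0.3], [0, 0, -0.8], [-0.4, 0, -0.9], [-0.6, 0, -0.9], [-0.5, 0, -0.3], [0, 0, 0], [0, 0, 0]], turn=[0, 0, 0, 0, 0, 0, 0, 0, 0, 0, 0, 0], fingers=[0.305, 0, -0.2, -0.2, -0.3, -0.4, -0.4, -0.4, -0.4, -0.4, -0.4, -0.4])

```text
time: 31.37
tcp_pos: [519.9, -210.9, 129.0]
tcp_rot: [3.133, 0.207, 0.006]
contact_force: [-0.4, -0.5, -0.8]
finger_gap: 60.1
finger_force: 0.0
```

```bash
python3 - <<'E'
from fit import *; from plan import *
print(cur())
im,d,o=shot('wrist','w8.png'); W=cloud('wrist',d,o).reshape(-1,3); im2,d2,_=shot('scene'); S=cloud('scene',d2).reshape(-1,3)
for A in (W,S):
    m=(A[:,0]>400)&(A[:,0]<625)&(A[:,1]>-270)&(A[:,1]<-130)&(A[:,2]>24)&(A[:,2]<52); f=fit(A[m],0,[.13]); print(m.sum(),f,np.percentile(A[m][:,2],[50,95,99]))
    u=np.array([np.cos(f[0][2]),np.sin(f[0][2])]); print('grip',f[0][:2]-10*u, 'phi',np.degrees(f[0][2])-90)
    if A is W: plan([(*(f[0][:2]-10*u),70,np.degrees(f[0][2])-90,-.4,3),(*(f[0][:2]-10*u),-7,np.degrees(f[0][2])-90,-.4,4)])
E
```

```text
[ 519.89235401 -210.9312786   129.03716851  -82.45827837]
9080 (array([ 5.15589060e+02, -2.12079008e+02,  1.40144225e-01]), np.float64(0.1931513105731491)) [44.37015994 46.32715054 46.83643703]
grip [ 505.68710152 -213.47586703] phi -81.9703273958115
{"slide":[[-0.12,0.02,0.47],[-0.12,0.01,0.47],[-0.12,0.02,0.47],[-0,-0,0.48],[-0,-0,0.48],[-0,-0,0.49],[-0,-0,0.48]],"turn":[-0.02,-0.02,-0.02,-0,-0,-0,-0],"fingers":[-0.4,-0.4,-0.4,-0.4,-0.4,-0.4,-0.4]} 7
end [ 505.8 -213.5   -7.1  -82. ]
862 (array([ 5.16884315e+02, -2.07513658e+02,  1.37121113e-01]), np.float64(1.9833179479790661)) [41.95592377 46.312101   47.16536149]
grip [ 506.97817906 -208.88057662] phi -82.14353896787668
```

Request:
step_arm(slide=[[-0.12, 0.02, 0.47], [-0.12, 0.01, 0.47], [-0.12, 0.02, 0.47], [0, 0, 0.48], [0, 0, 0.48], [0, 0, 0.4], [0, 0, 0.5], [0, 0, 0], [0, 0, 0], [0, 0, 0], [0, 0, 0], [0, 0, 0], [0, 0, 0], [0, 0, 0]], turn=[0, 0, 0, 0, 0, 0, 0, 0, 0, 0, 0, 0, 0, 0], fingers=[-0.4, -0.4, -0.4, -0.4, -0.4, -0.4, -0.4, -0.4, 1, 1, 1, 1, 1, 1], squeeze=40)

```text
time: 32.63
tcp_pos: [506.3, -214.2, -3.2]
tcp_rot: [3.134, 0.209, 0.003]
contact_force: [-0.2, 0.0, 1.6]
finger_gap: 29.0
finger_force: 42.5
```

```bash
python3 - <<'E'
from plan import *
c=cur(); print(c, robot.get_obs()['finger_gap'])
a=np.radians(7.6); Rt=np.array([[np.cos(a),-np.sin(a)],[np.sin(a),np.cos(a)]]); u=np.array([np.cos(.139),np.sin(.139)])
gx=(c[:2]-[515.6,-212])@u; print('grip leg x',gx)
L=np.array([467,252])+Rt@[gx+1,-14]; print(L)
plan([(c[0],c[1],110,c[3],1,5),(*L,110,-82.4,1,15)])
E
```

```text
[ 506.26160262 -214.23835476   -3.19218959  -82.38065761] 29.01637270966279
grip leg x -9.558459334987925
[460.36831157 236.9910715 ]
{"slide":[[0,0,-0.57],[0,0,-0.56],[0,0,-0.57],[0,0,-0.56],[0,0,-0.57],[0.02,-0.76,0],[0.03,-0.75,0],[0.02,-0.76,0],[0.03,-0.75,0],[0.02,-0.76,0],[0.02,-0.75,0],[0.03,-0.76,0],[0.02,-0.75,0],[0.03,-0.76,0],[0.02,-0.76,0],[0.02,-0.75,0],[0.03,-0.76,0],[0.02,-0.75,0],[0.02,-0.76,0],[0.03,-0.75,0]],"turn":[-0,-0,-0,-0,-0,0,0,0,0,0,0,0,0,0,0,0,0,0,0,0],"fingers":[1,1,1,1,1,1,1,1,1,1,1,1,1,1,1,1,1,1,1,1]} 20
end [460.4 236.9 110.  -82.4]
```

Request:
step_arm(slide=[[0, 0, -0.57], [0, 0, -0.56], [0, 0, -0.57], [0, 0, -0.56], [0, 0, -0.57], [0.02, -0.5, 0], [0.03, -0.75, 0], [0.02, -0.76, 0], [0.03, -0.75, 0], [0.02, -0.76, 0], [0.02, -0.75, 0], [0.03, -0.76, 0], [0.02, -0.75, 0], [0.03, -0.76, 0], [0.02, -0.76, 0], [0.02, -0.75, 0], [0.03, -0.76, 0], [0.02, -0.75, 0], [0.02, -0.76, 0], [0.03, -0.6, 0]], turn=[0, 0, 0, 0, 0, 0, 0, 0, 0, 0, 0, 0, 0, 0, 0, 0, 0, 0, 0, 0], fingers=[1, 1, 1, 1, 1, 1, 1, 1, 1, 1, 1, 1, 1, 1, 1, 1, 1, 1, 1, 1])

```text
time: 34.3
tcp_pos: [461.0, 223.3, 109.3]
tcp_rot: [-3.134, -0.211, -0.001]
contact_force: [0.8, 0.1, -0.9]
finger_gap: 28.6
finger_force: 42.2
```

Request:
step_arm(slide=[[0, -0.4, 0], [0, 0, 0], [0, 0, 0], [0, 0, 0]], turn=[0, 0, 0, 0], fingers=[1, 1, 1, 1])

```text
time: 34.63
tcp_pos: [459.9, 235.4, 108.9]
tcp_rot: [3.134, 0.207, -0.0]
contact_force: [0.1, 0.9, -0.9]
finger_gap: 29.0
finger_force: 42.2
```

```bash
python3 - <<'E'
from fit import *; from plan import *
c=cur(); print(c)
a=np.radians(7.6); Rt=np.array([[np.cos(a),-np.sin(a)],[np.sin(a),np.cos(a)]])
im,d,_=shot('scene'); A=cloud('scene',d).reshape(-1,3); m=(A[:,0]>360)&(A[:,0]<580)&(A[:,1]>170)&(A[:,1]<330)&(A[:,2]>95)&(A[:,2]<175)
q=A[m]; t=(q[:,:2]-[467,252])@Rt; print(np.round(np.percentile(t,[1,99],axis=0)),np.round(np.percentile(q[:,2],[1,50,99])))
print('grip in tray',(c[:2]-[467,252])@Rt)
plan([(460.4,237,c[2],-82.4,1,1)])
E
```

```text
[459.85923435 235.44084759 108.91353684 -82.43330142]
[[-72. -42.]
 [ 81.  32.]] [125. 154. 173.]
grip in tray [ -9.2680916  -15.46927732]
{"slide":[[0.01,-0.05,0]],"turn":[-0.01],"fingers":[1]} 1
end [460.2 237.1 108.9 -82.4]
```

Request:
step_arm(slide=[[0.01, -0.03, 0.5], [0, 0, 0.7], [0, 0, 0.7], [0, 0, 0.5], [0, 0, 0.25], [0, 0, 0.15], [0, 0, 0.12], [0, 0, 0], [0, 0, 0]], turn=[0, 0, 0, 0, 0, 0, 0, 0, 0], fingers=[1, 1, 1, 1, 1, 1, 1, 1, 1])

```text
time: 35.43
tcp_pos: [460.9, 238.2, -6.8]
tcp_rot: [-3.134, -0.208, -0.003]
contact_force: [0.3, 0.1, -1.5]
finger_gap: 29.0
finger_force: 42.1
```

Request:
step_arm(slide=[[0, 0, 0.05], [0, 0, 0], [0, 0, 0], [0, 0, 0], [0, 0, 0], [0, 0, 0], [0, 0, -0.3], [0, 0, -0.7], [0, 0, -0.9], [0, 0, -1], [0, 0, -1], [0, 0, 0], [0, 0, 0]], turn=[0, 0, 0, 0, 0, 0, 0, 0, 0, 0, 0, 0, 0], fingers=[1, 1, -0.2, -0.2, -0.2, -0.2, -0.2, -0.2, -0.2, -0.2, -0.2, -0.2, -0.2])

```text
time: 36.52
tcp_pos: [462.0, 239.1, 150.2]
tcp_rot: [-3.133, -0.209, -0.011]
contact_force: [-1.2, -0.8, -1.2]
finger_gap: 51.2
finger_force: 0.0
```

```bash
python3 - <<'E'
from fit import *; from plan import *
print(cur())
im,d,o=shot('wrist','w9.png'); W=cloud('wrist',d,o).reshape(-1,3); im2,d2,_=shot('scene'); S=cloud('scene',d2).reshape(-1,3)
im3,_,_=shot('side')
a=np.radians(7.6); Rt=np.array([[np.cos(a),-np.sin(a)],[np.sin(a),np.cos(a)]])
for nm,A in (('w',W),('s',S)):
  t=(A[:,:2]-[467,252])@Rt
  for yc in (0,-116,116):
    m=(abs(t[:,0])<92)&(abs(t[:,1]-yc)<54)&(A[:,2]>19)&(A[:,2]<55)
    if m.sum()<300: continue
    f=fit(A[m],0,[.13]); print(nm,yc,m.sum(),np.round((f[0][:2]-[467,252])@Rt,1),f[0][2],f[1],np.percentile(A[m][:,2],[50,95]))
cv2.imwrite('pics/end.png',np.hstack([cv2.resize(im,(400,300)),cv2.resize(im3[200:380,80:320],(400,300))])[:,:,::-1])
E
```

```text
[461.95287586 239.10705614 150.21137699 -82.37502862]
w 0 7726 [  1.3 -15.2] 0.14209148194402046 0.2754902115192298 [38.46477612 40.35121199]
w -116 8202 [   4.8 -131.7] 0.12110152833096177 1.2588181247715775 [38.05093044 40.26708908]
w 116 8336 [ -2.7 101. ] 0.1284573435920356 0.23364413556254526 [38.18854468 40.43934417]
s 0 1029 [  2.9 -13.5] 0.12461116214148042 1.4728007423812979 [36.94046981 40.49557803]
s -116 965 [   3.8 -130. ] 0.1303518692549687 1.684790926730643 [36.73019334 40.47151793]
s 116 1131 [  0.2 101.9] 0.13751574834010113 1.4678236160559557 [36.71669839 40.45232537]
```

View pics/end.png

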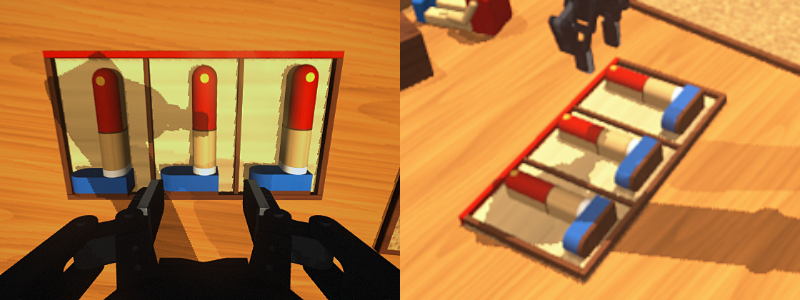

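The picture shows all three legs lying alike: red side up, hip end at the red edge, shoe at the plain edge. Tops are at about 40 mm, and the gripper is clear. Handing in.

```bash
python3 -c "
from bench import robot; print(robot.finish_job())"
```

```text
the job is handed in; nothing more can be done
None
```

Both loose legs now lie in the two empty bays like the sample, with the wrong-way leg turned over and set in the middle bay; I handed the job in at about 37 s, and no verdict was shown.

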